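# Set the sprung forceps to the marked gap in a perfume lab

### The job

The amber dropper bottle is standing between the tips of the sprung forceps: lift it out and stand it upright in the steel tray. Then squeeze the forceps by the two thumb pads until the gap between the tips equals the distance between the two lines on the plate lying under the tips, and hold that gap steady so that I can lock the stop screw: finish while still squeezing, do not let go. Leave the other bottle, the jar and the beaker where they are.

Things in the scene. Friction and masses are not known exactly. Their poses are not given: they have to be found in the camera images.
- stand: fixed stand holding large steel sprung forceps, level, 45 mm above the table. Foot 100 x 90 x 10 mm and post 45 x 34 mm, 78 mm high with its screw, centred at x = -115 mm. Origin on the table, x from heel to tips, z up. Legs at y = +-10 mm at the heel (x = -90), +-25 at the tips (x = 99), 4 mm thick, 14 mm high; thumb pads at x = 30 mm
- tip_station (a point): point midway between the forceps tips, on the top face (6 mm above the table) of the plate that lies there; at x = 100, y = 0 in the stand's frame
- tip_left (a point): inner face of the end of the left (+y of the stand) forceps leg, 45 mm above the table; tip 8 mm high. The tip gap is the distance from here to the right one, about 50 mm at rest
- tip_right (a point): inner face of the end of the right (-y) forceps leg, likewise
- pad_left (a point): thumb pad on the outside of the left (+y) leg (26 long x 3 thick x 18 mm high, fine ribs); squeeze here. This point is the centre of its outer surface, 45 mm above the table: 120 mm along the leg from its pivot. At rest the two pads measure about 53 mm over their outer surfaces, with free space round and below them
- pad_right (a point): thumb pad on the outside of the right (-y) leg (26 long x 3 thick x 18 mm high, fine ribs); squeeze here. This point is the centre of its outer surface, 45 mm above the table: 120 mm along the leg from its pivot. At rest the two pads measure about 53 mm over their outer surfaces, with free space round and below them
- leg_left (a joint): squeeze angle (rad) of the left (+y) leg: 0 at rest against its stop, growing to 0.125 as it is pressed inward. Sprung: 2.5 N on the pad starts it, 7 N holds 0.11. Its inner face runs 190 mm from the pivot (stand frame x -90, y +10 mm) to the tip, splayed 0.079 at rest, so gap (mm) = 20 + 190 sin(0.079 - left) + 190 sin(0.079 - right). 1 mm of squeeze between the pads closes the tips 1.58 mm
- leg_right (a joint): squeeze angle (rad) of the right (-y) leg: 0 at rest against its stop, growing to 0.125 as it is pressed inward. Sprung: 2.5 N on the pad starts it, 7 N holds 0.11. Its inner face runs 190 mm from the pivot (stand frame x -90, y -10 mm) to the tip, splayed 0.079 at rest, so gap (mm) = 20 + 190 sin(0.079 - left) + 190 sin(0.079 - right). 1 mm of squeeze between the pads closes the tips 1.58 mm
- plate_narrow_mid (a point): flat aluminium plate, 100 x 64 x 6 mm, fixed, with two parallel engraved dark lines 12 mm apart (centre to centre) along its length, either side of its middle; this point is the centre of its top face, x along the lines. This plate or the other one lies under the forceps tips; the one that does not is a spare lying beside it
- plate_wide_mid (a point): flat aluminium plate, 100 x 64 x 6 mm, fixed, with two parallel engraved dark lines 24 mm apart (centre to centre) along its length, either side of its middle; this point is the centre of its top face, x along the lines. This plate or the other one lies under the forceps tips; the one that does not is a spare lying beside it
- bottle_mid (a point): amber glass dropper bottle, 98 mm tall, 33 mm diameter up to 58 mm, with a black cap 22 mm in diameter from 68 mm to 98 mm above its underside (take it by the cap, centre 35 mm above this point); this point is on its axis 49 mm above its underside, z up the bottle; 60 to 110 g. It starts upright on the 6 mm plate between the forceps tips
- tray: shallow open stainless steel tray, 170 (x) x 140 (y) x 18 mm high, walls and floor at most 5 mm thick, empty, fixed; origin at the centre of its underside on the table
- stock_bottle: bystander, leave alone: larger amber bottle, 48 mm diameter, 100 mm tall, origin at its underside
- cream_jar: bystander, leave alone: white jar, 60 mm diameter, 60 mm tall, origin at its underside
- beaker: bystander, leave alone: steel beaker, 60 mm diameter, 75 mm tall, origin at its underside
There are look-alikes about, which are no part of the job. Leave any pink look-alike of the part that bears plate_narrow_mid alone.

How it is judged:
On the way, in this order (a step that is already met when the one before it is completed fails the run):
1. the dropper bottle stands upright in the tray, let go (x of bottle_mid in the frame of tray between -0.068 and 0.068 m and y of bottle_mid in the frame of tray between -0.053 and 0.053 m and height (world z) of bottle_mid below 0.058 m and angle between bottle_mid's own z axis and vertical below 0.12 rad and contact force between bottle and the fingers below 0.05 N and linear speed of bottle below 0.02 m/s), for 0.2 s.
2. the fingers squeeze both thumb pads and the tip gap equals the distance between the lines, within 2.5 mm, steadily for 1 s (((horizontal distance between plate_narrow_mid and tip_station below 0.03 m and distance between tip_left and tip_right between 0.0095 and 0.0145 m) or (horizontal distance between plate_wide_mid and tip_station below 0.03 m and distance between tip_left and tip_right between 0.0215 and 0.0265 m)) and contact force between each of leg_left, leg_right and the fingers above 0.5 N and horizontal distance between the grasp point and pad_left below 0.035 m and horizontal distance between the grasp point and pad_right below 0.035 m and velocity of joint leg_left between -0.08 and 0.08 rad/s and velocity of joint leg_right between -0.08 and 0.08 rad/s), for 1 s.
At the end, for the whole second after the job is handed in: The fingers still squeeze both thumb pads (over 0.5 N each, grasp point within 35 mm of each, from above), the legs are still, the tip gap is that of the lines on the plate under the tips (12 or 24 mm) within 2.5 mm, and the dropper bottle stands upright (0.12 rad) on the tray floor (all of step 2 and x of bottle_mid in the frame of tray between -0.068 and 0.068 m and y of bottle_mid in the frame of tray between -0.053 and 0.053 m and height (world z) of bottle_mid below 0.058 m and angle between bottle_mid's own z axis and vertical below 0.12 rad); the arm keeps its last pose, push and grip.
It fails at once if a bystander was moved by more than 20 mm (distance of any of stock_bottle, cream_jar, beaker from where it was at the start of the episode above 0.02 m).
It fails at once if the dropper bottle was tipped over (angle between bottle_mid's own z axis and vertical above 0.8 rad).
It also fails if it takes over 51 s, if anything falls off the work surface, if the arm or the gripper's body presses on something with over 40 N, if the wrist force passes 120 N, or if a joint passes its speed limit or range.

### The arm

A 7-joint arm with a two-finger parallel gripper is mounted at the origin on the work surface. World frame = base frame: x ahead of the robot, y to its left, z up, the work surface at z = 0. Lengths are in m, angles in rad, forces in N, time in s.
With the tool pointing down it reaches from about 0.35 to 0.9 m from the base axis. Payload 8.1 kg.
Tool frame: the origin (TCP) lies between the finger pads; the fingertips stand 19 mm ahead of it and the grasp point (between the pads) is the TCP; y points along the fingers, x is the direction in which the jaws open and shut, and the axes are right-handed (so a half turn about y gives the same grasp; the last joint's range is limited). The gripper opens to 92 mm and grips with 3 to 60 N. Pads are 19 mm wide; open, the fingers measure 130 mm over their backs; the gripper's body (75 mm by 190 mm) begins 47 mm behind the grasp point.
Start: joints at [-1.209, 0.434, 0.025, 1.573, -0.012, 1.134, -0.075], TCP at [0.28, 0.559, 0.211] pointing down, gripper open.
Joint ranges: [-2.62, 2.62], [-0.44, 2.09], [-1.27, 1.32], [0.08, 2.57], [-1.32, 4.46], [0.12, 2], [-2.74, 2.74]. Speed limits (rad/s): [2.22, 2.22, 3.01, 3.01, 3.14, 3.14, 3.14].

### API

Orientations are given as a rotation vector (axis times angle).
In Python, from cell import arm gives the robot as it stands.
- The arm moves only by the tool move_arm, never from a script. Its argument "series" is a list of rows, each an object of numbers: "x", "y", "z": the shift along the tool's x, y, z in cm; "rx", "ry", "rz": the turn, a rotation vector about the tool's x, y, z in rad. In form: [{"x": .., "y": .., "z": .., "rx": .., "ry": .., "rz": ..}, ...]. A call has 1 to 12 rows; each row shifts and turns the pose as measured when the row begins, along the tool's axes as they then stand; what a row does not reach is not made up. A row lasts 1/8 s, in which the tool goes at most 62.5 mm and 10.7 degrees, less where a joint would pass 70% of its speed; a pose out of reach is approached as far as the arm can. A call is refused whole if a number of a shift passes 6.25 or a number of a turn 0.188, either way. A call with a gripper value outside its range is refused whole. "jaw" is the finger opening in cm, from 0 to 9.18, set as the call begins (left out, the last holds). The fingers move at their own pace and stop on an object; "newtons" is the grip in N (left out, the last holds). Time passes only in rows, so rows that do not move let the fingers close. It gives the time, the measured TCP pose, the force and the opening at its end, in the units of the state.
- arm.observe(): the state, without advancing time (a new reading comes with each control period).
- arm.get_image(name): name is "scene" or "top" or "wrist"; returns the picture (400x640x3 uint8, blue, green, red); there is no depth.
- arm.camera_params(name): a dict with "K" (3x3 intrinsics, pixels), "R" (3x3) and "t" (3): a world point X has camera coordinates R X + t; the wrist camera has in their place "tool_from_camera" (4x4, takes a point from camera to tool coordinates, whose origin is the TCP and whose axes are the tool frame's). Camera axes: x right, y down, z forward; pixel columns grow to the right and rows downward; lengths in m; the calibration is good to about 2 mm. A picture is of the moment at which its call begins: read the wrist's pose just before it. camera_params takes no time and is no camera call.
- arm.sign_off(): hands the job in, once; it reports no verdict.
The state is a dict: "clock": time; "joints": joint angles; "dq": joint speeds; "joint_efforts": joint torques, N m; "position": TCP position; "ee_rot": TCP orientation; "force": force on the tool from outside, world axes, zero at the start; "ft_torque": the same for the moment, N m; "width": opening from 0.0 (shut) to 1.0 (fully open).
Only numpy, scipy, OpenCV 4.12 (cv2) and the standard library are available. Lean on these libraries where they do the work, as an engineer would, in place of code of your own. Each camera call takes 0.05 s, during which the arm holds its last target.

## Working session

There is one attempt and no reset: what is moved stays moved. The work goes in short steps, Python scripts to look and compute and a tool call to move; the robot and the scene stay as the last step left them, time stands still between calls to the robot, and variables do not carry over. Pictures are saved under pics/ and viewed, and the job is handed in when it is done.

Besides the shell and the picture viewer there is one more tool, called after "Emit:" by a JSON object that holds its "fn" and its "kwargs", one argument or row to a line. move_arm: Moves the arm, as the interface text tells. Its arguments: {"type":"object","properties":{"series":{"type":"array","items":{"type":"object","properties":{"x":{"type":"number"},"y":{"type":"number"},"z":{"type":"number"},"rx":{"type":"number"},"ry":{"type":"number"},"rz":{"type":"number"}}}},"jaw":{"type":"number"},"newtons":{"type":"number"}},"required":["series"]}

```bash
ls; mkdir -p pics; python3 - <<'E'
from cell import arm
import cv2
s=arm.observe();print(s)
for n in("scene","top","wrist"):
    cv2.imwrite(f"pics/{n}0.png",arm.get_image(n)); print(n,arm.camera_params(n))
E
```

```text
pics
{'clock': 0.0, 'joints': array([-1.20860856,  0.43521934,  0.02501043,  1.57407675, -0.01158655,
        1.13397123, -0.07506439]), 'dq': array([-0.00031792, -0.0017112 ,  0.00099105,  0.00018823,  0.00030484,
       -0.00048294,  0.00114775]), 'joint_efforts': array([ 5.22905684e-04, -6.67858958e+01,  9.85351056e-01, -3.14471269e+01,
       -6.04436221e-02,  4.28875198e-02,  1.89669454e-04]), 'position': array([0.27999103, 0.55820051, 0.21015555]), 'ee_rot': array([-1.39491448, -0.85948211,  0.86145839]), 'force': array([-0.65488749,  0.45820661,  0.44429529]), 'ft_torque': array([0.03143775, 0.02728272, 0.00586004]), 'width': 1.0010444440851067}
scene {'K': array([[371.84009449,   0.        , 320.25543958],
       [  0.        , 371.84009449, 201.2372867 ],
       [  0.        ,   0.        ,   1.        ]]), 'R': array([[-0.57414883,  0.8187075 , -0.0084353 ],
       [ 0.63240242,  0.43690485, -0.63967283],
       [-0.52001952, -0.3726019 , -0.76860102]]), 't': array([ 0.35077185, -0.31804557,  1.20491683])}
top {'K': array([[395.40414112,   0.        , 312.96436971],
       [  0.        , 395.40414112, 205.09231191],
       [  0.        ,   0.        ,   1.        ]]), 'R': array([[ 0.01805324, -0.99973198, -0.01449283],
       [-0.99311731, -0.01625231, -0.11599085],
       [ 0.11572422,  0.01648709, -0.99314454]]), 't': array([-0.03321554,  0.57739757,  0.89040828])}
wrist {'K': array([[313.95079283,   0.        , 314.28516873],
       [  0.        , 313.95079283, 201.82404737],
       [  0.        ,   0.        ,   1.        ]]), 'tool_from_camera': array([[ 9.99999455e-01, -8.51704595e-04, -6.03981196e-04,
         2.76666310e-04],
       [ 3.78121120e-04, -2.43789881e-01,  9.69828001e-01,
        -1.73975095e-01],
       [-9.73251468e-04, -9.69827701e-01, -2.43789426e-01,
         6.54774681e-02],
       [ 0.00000000e+00,  0.00000000e+00,  0.00000000e+00,
         1.00000000e+00]])}
```

View pics/scene0.png

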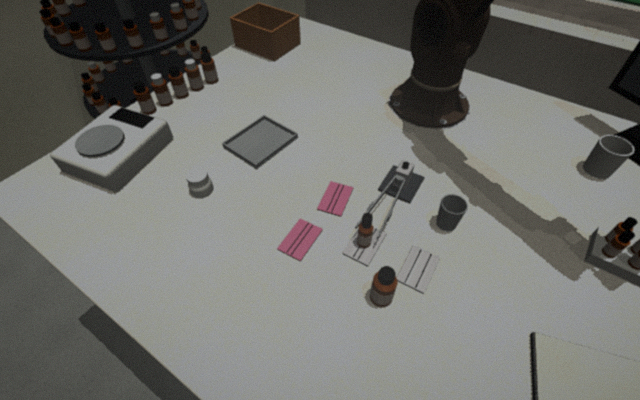

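View pics/top0.png

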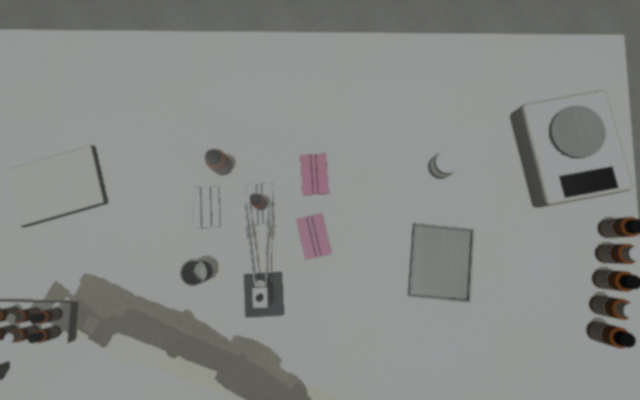

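View pics/wrist0.png

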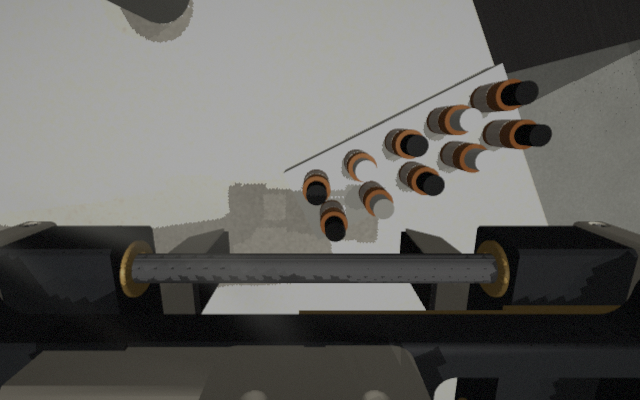

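```bash
cat > h.py <<'E'
import numpy as np,cv2
from cell import arm
from scipy.spatial.transform import Rotation as Ro
P={n:arm.camera_params(n) for n in("scene","top","wrist")}
def cam(n,pose=None):
    p=P[n]
    if n!="wrist":
        return p["K"],p["R"],p["t"]
    R0=Ro.from_rotvec(pose[1]).as_matrix();T=p["tool_from_camera"]
    Rw=R0@T[:3,:3];C=R0@T[:3,3]+pose[0]
    return p["K"],Rw.T,-Rw.T@C
def ray(n,uv,pose=None):
    K,R,t=cam(n,pose);d=R.T@np.linalg.solve(K,[uv[0],uv[1],1.]);return -R.T@t,d
def onz(n,uv,z,pose=None):
    C,d=ray(n,uv,pose);return C+d*(z-C[2])/d[2]
def proj(n,X,pose=None):
    K,R,t=cam(n,pose);c=K@(R@np.array(X)+t);return c[:2]/c[2]
def tri(a,b):
    C1,d1=a;C2,d2=b
    s=np.linalg.lstsq(np.c_[d1,-d2],C2-C1,rcond=None)[0]
    p,q=C1+d1*s[0],C2+d2*s[1];return (p+q)/2,np.linalg.norm(p-q)
E
python3 - <<'E'
from h import *
a=cv2.imread("pics/top0.png");cv2.imwrite("pics/topc.png",cv2.resize(a[140:330,170:350],None,fx=3.15,fy=3.15,interpolation=cv2.INTER_CUBIC))
a=cv2.imread("pics/scene0.png");cv2.imwrite("pics/scenec.png",cv2.resize(a[150:310,320:480],None,fx=3.7,fy=3.7,interpolation=cv2.INTER_CUBIC))
for n in("scene","top"):print(n,-P[n]["R"].T@P[n]["t"])
print("post top",onz("top",(260,297),.078)); print("tray",[onz("top",u,.018).round(3) for u in((413,225),(472,227),(468,300),(409,297))])
E
```

```text
scene [1.0291083  0.30073042 0.72561406]
top [ 0.47098136 -0.03850284  0.95079557]
post top [0.37022824 0.08718644 0.078     ]
tray [array([ 0.536, -0.259,  0.018]), array([ 0.534, -0.397,  0.018]), array([ 0.366, -0.383,  0.018]), array([ 0.37 , -0.248,  0.018])]
```

View pics/topc.png

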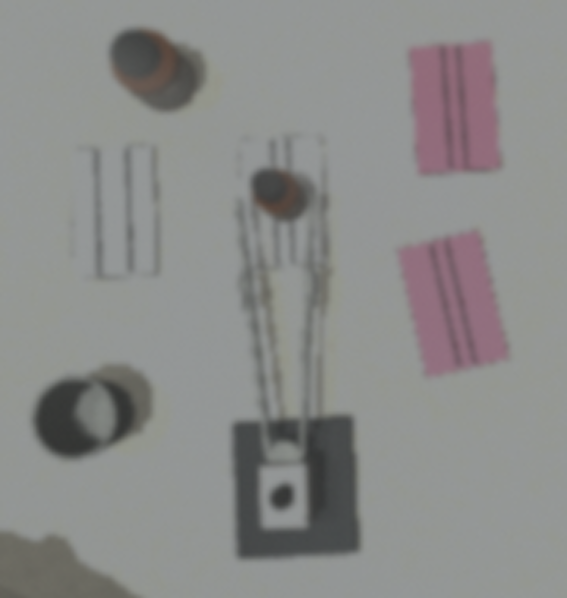

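View pics/scenec.png

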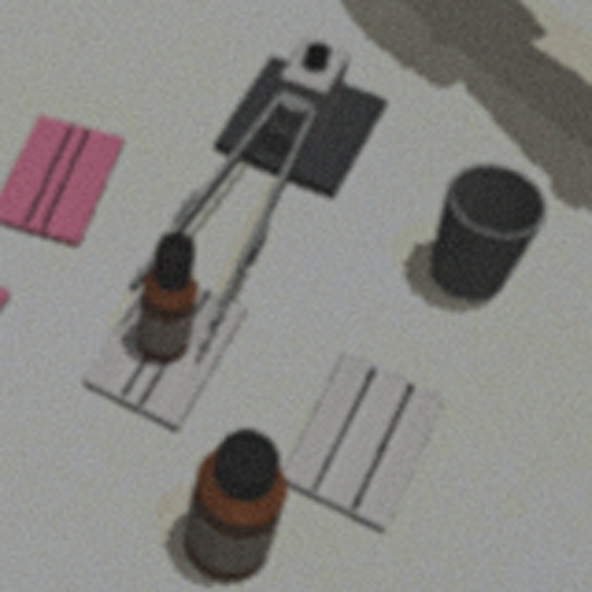

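```bash
python3 - <<'E'
from h import *
T=lambda u,v:(170+u/3.15-.34,140+v/3.15-.34)
S=lambda u,v:(320+u/3.7-.36,150+v/3.7-.36)
print("cap",onz("top",T(269,186),.104),onz("scene",S(176,243),.104),tri(ray("top",T(269,186)),ray("scene",S(176,243))))
c=[onz("top",T(*p),.01) for p in((233,422),(354,415),(360,548),(238,556))]
print("foot",np.round(c,3),np.mean(c,0))
ax=(c[0]+c[1]-c[2]-c[3])[:2];print("foot yaw",np.arctan2(ax[1],ax[0]))
o=np.mean(c,0)[:2]
for name,a,b in(("plateedgeL",(242,136),(240,268)),("edgeR",(326,136),(325,268)),("l1",(272,140),(280,264)),("l2",(288,138),(292,264))):
    A=onz("top",T(*a),.006);B=onz("top",T(*b),.006);d=A-B;print(name,A.round(4),B.round(4),np.arctan2(d[1],d[0]))
print("post",onz("top",T(284,495),.07),onz("top",T(284,495),.078))
cc=[onz("scene",S(*p),.01) for p in((270,58),(386,101),(334,195),(217,148))]
print("foot scene",np.round(cc,3),np.mean(cc,0));ax=(cc[2]+cc[3]-cc[0]-cc[1])[:2];print(np.arctan2(ax[1],ax[0]))
print("tray scene",[onz("scene",p,.018).round(3) for p in((224,141),(264,118),(297,135),(262,165))])
print("beaker",onz("top",T(84,415),.075),"stock",onz("top",T(137,55),.1),"jar",onz("top",(445,163),.06))
E
```

```text
cap [0.58151597 0.10117751 0.104     ] [0.58391381 0.10287964 0.104     ] (array([0.58183875, 0.10180067, 0.10099168]), np.float64(0.00028889097546703265))
foot [[0.416 0.137 0.01 ]
 [0.422 0.047 0.01 ]
 [0.326 0.04  0.01 ]
 [0.318 0.13  0.01 ]] [0.37039063 0.08858377 0.01      ]
foot yaw 0.0745704144550354
plateedgeL [0.6328 0.1396 0.006 ] [0.531  0.1373 0.006 ] 0.02262099276924739
edgeR [0.6338 0.0747 0.006 ] [0.5321 0.0725 0.006 ] 0.022267645232100345
l1 [0.6301 0.1163 0.006 ] [0.5346 0.1069 0.006 ] 0.09843806430198973
l2 [0.6318 0.104  0.006 ] [0.5347 0.0977 0.006 ] 0.06466123202261821
post [0.36971952 0.08875005 0.07      ] [0.37063925 0.08759425 0.078     ]
foot scene [[0.329 0.043 0.01 ]
 [0.321 0.131 0.01 ]
 [0.421 0.14  0.01 ]
 [0.429 0.054 0.01 ]] [0.37494496 0.09188416 0.01      ]
0.09994637936459817
tray scene [array([ 0.523, -0.399,  0.018]), array([ 0.378, -0.373,  0.018]), array([ 0.384, -0.242,  0.018]), array([ 0.536, -0.245,  0.018])]
beaker [0.42220427 0.22959414 0.075     ] stock [0.67304113 0.19771945 0.1       ] jar [ 0.67656703 -0.3237521   0.06      ]
```

```bash
cat >> h.py <<'E'
def st():
    s=arm.observe();return np.array(s["position"]),np.array(s["ee_rot"]),s
def todo(tgt,yaw):
    # tool x horizontal at world angle yaw (mod pi), tool y down; prints total shift (tool axes, cm) and turn
    p,r,s=st();R=Ro.from_rotvec(r).as_matrix()
    best=None
    for k in(0,np.pi):
        x=np.array([np.cos(yaw+k),np.sin(yaw+k),0]);y=np.array([0,0,-1.]);G=np.c_[x,y,np.cross(x,y)]
        rv=Ro.from_matrix(R.T@G).as_rotvec()
        if best is None or np.linalg.norm(rv)<np.linalg.norm(best[0]):best=(rv,G)
    d=np.array(tgt)-p
    print("t",round(s["clock"],2),"pos",p.round(4),"w",round(s["width"],3),"F",np.round(s["force"],1),"\nR",R.round(3).tolist(),"\nshift now axes cm",(R.T@d*100).round(2),"goal axes cm",(best[1].T@d*100).round(2),"turn",best[0].round(3))
E
python3 -c "
from h import *
todo([.582,.102,.21],1.571+.083)"
```

```text
t 0.15 pos [0.28   0.5583 0.2103] w 1.003 F [-0.1 -0.2 -0.3] 
R [[0.448, -0.0, -0.894], [0.894, -0.001, 0.448], [-0.001, -1.0, -0.0]] 
shift now axes cm [-27.26   0.07 -47.45] goal axes cm [-4.799e+01  3.000e-02 -2.630e+01] turn [-0.    -0.548 -0.001]
```

Emit:
{"fn": "move_arm", "kwargs": {
  "series": [
    {"ry":-0.183},
    {"ry":-0.183},
    {"ry":-0.182},
    {"x":-4,"z":-2.2},
    {"x":-4,"z":-2.2},
    {"x":-4,"z":-2.2},
    {"x":-4,"z":-2.2},
    {"x":-4,"z":-2.2},
    {"x":-4,"z":-2.2},
    {"x":-4,"z":-2.2},
    {"x":-4,"z":-2.2},
    {"x":-4,"z":-2.2}
  ],
  "jaw": 9.18
}}

```text
invalid input
```

```bash
python3 -c "
from h import *
todo([.582,.102,.21],1.571+.083)"
```

```text
t 0.15 pos [0.28   0.5583 0.2103] w 1.003 F [-0.1 -0.2 -0.3] 
R [[0.448, -0.0, -0.894], [0.894, -0.001, 0.448], [-0.001, -1.0, -0.0]] 
shift now axes cm [-27.26   0.07 -47.45] goal axes cm [-4.799e+01  3.000e-02 -2.630e+01] turn [-0.    -0.548 -0.001]
```

Emit:
{"fn": "move_arm", "kwargs": {
  "series": [
    {"x":0,"y":0,"z":0,"rx":0,"ry":-0.183,"rz":0},
    {"x":0,"y":0,"z":0,"rx":0,"ry":-0.183,"rz":0},
    {"x":0,"y":0,"z":0,"rx":0,"ry":-0.182,"rz":0},
    {"x":-4,"y":0,"z":-2.2,"rx":0,"ry":0,"rz":0},
    {"x":-4,"y":0,"z":-2.2,"rx":0,"ry":0,"rz":0},
    {"x":-4,"y":0,"z":-2.2,"rx":0,"ry":0,"rz":0},
    {"x":-4,"y":0,"z":-2.2,"rx":0,"ry":0,"rz":0},
    {"x":-4,"y":0,"z":-2.2,"rx":0,"ry":0,"rz":0},
    {"x":-4,"y":0,"z":-2.2,"rx":0,"ry":0,"rz":0},
    {"x":-4,"y":0,"z":-2.2,"rx":0,"ry":0,"rz":0},
    {"x":-4,"y":0,"z":-2.2,"rx":0,"ry":0,"rz":0}
  ]
}}

```text
clock: 1.52
position: [0.4899, 0.2511, 0.2074]
ee_rot: [-1.155, -1.284, 1.294]
force: [0.4, -0.1, 0.1]
width: 1.001
```

```bash
python3 -c "
from h import *
todo([.582,.102,.21],1.571+.083)"
```

```text
t 1.52 pos [0.4899 0.2511 0.2074] w 1.001 F [ 0.4 -0.1  0.1] 
R [[-0.109, -0.004, -0.994], [0.994, -0.004, -0.109], [-0.004, -1.0, 0.005]] 
shift now axes cm [-15.82  -0.24  -7.53] goal axes cm [-15.62  -0.26  -7.94] turn [-0.005  0.026 -0.004]
```

Emit:
{"fn": "move_arm", "kwargs": {
  "series": [
    {"x":-4,"y":-0.1,"z":-1,"rx":0,"ry":0.026,"rz":0},
    {"x":-4,"y":0,"z":-1,"rx":0,"ry":0,"rz":0},
    {"x":-4,"y":0,"z":0,"rx":0,"ry":0,"rz":0},
    {"x":-3.6,"y":0,"z":0,"rx":0,"ry":0,"rz":0},
    {"x":0,"y":0,"z":0,"rx":0,"ry":0,"rz":0}
  ]
}}

```text
clock: 2.15
position: [0.5257, 0.0875, 0.2079]
ee_rot: [-1.173, -1.257, 1.272]
force: [1.2, 1.3, -0.1]
width: 1.0
```

```bash
python3 -c "
from h import *
todo([.582,.102,.21],1.571+.083)
cv2.imwrite('pics/w1.png',arm.get_image('wrist'))"
```

```text
t 2.15 pos [0.5257 0.0875 0.2079] w 1.0 F [ 1.2  1.3 -0.1] 
R [[-0.075, -0.006, -0.997], [0.997, -0.007, -0.075], [-0.006, -1.0, 0.006]] 
shift now axes cm [ 1.03 -0.25 -5.72] goal axes cm [ 0.98 -0.21 -5.73] turn [-0.006 -0.008 -0.006]
```

View pics/w1.png

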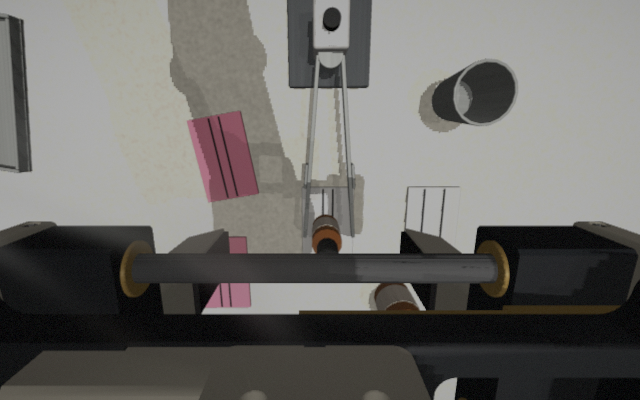

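```bash
python3 -c "
import cv2
a=cv2.imread('pics/w1.png');cv2.imwrite('pics/w1c.png',cv2.resize(a[0:256,240:480],None,fx=2.3,fy=2.3,interpolation=cv2.INTER_CUBIC))"
```

```text
(no output)
```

View pics/w1c.png

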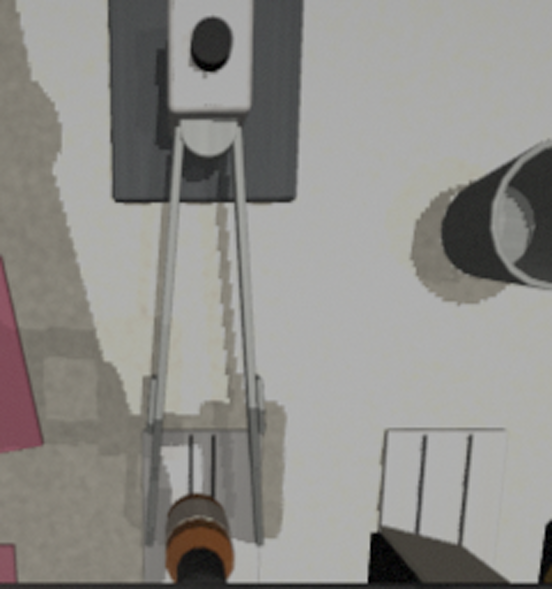

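```bash
python3 - <<'E'
from h import *
p,r,s=st();po=(p,r)
W=lambda u,v:onz("wrist",(240+u/2.3-.28,v/2.3-.28),Z,po)
Z=.054; a=W(146,404);b=W(267,404);print("pads outer",a.round(4),b.round(4),np.linalg.norm(a-b),(a+b)/2)
Z=.049; c=W(152,545);d=W(261,545);print("tips",c.round(4),d.round(4),np.linalg.norm(c-d),(c+d)/2)
Z=.054;m=[(W(177,130)+W(240,130))/2];print("heel",m)
v=(c+d)/2-m[0];print("yaw",np.arctan2(v[1],v[0]),np.linalg.norm(v))
Z=.006
e=[W(191,436),W(191,492),W(213,436),W(213,492)];print("lines",np.linalg.norm(e[0]-e[2]),e[0].round(4),e[2].round(4))
Z=.01;f=[W(114,200),W(296,200)];print("foot front",np.array(f).round(4),np.mean(f,0).round(4),np.linalg.norm(f[0]-f[1]),"yaw",np.arctan2(*(f[1]-f[0])[[0,1]]*np.array([-1,1])))
Z=.064;print("bottle body top",(W(166,555)+W(234,555))/2,np.linalg.norm(W(166,555)-W(234,555)))
print("grasp cap est top/scene (.582,.102); proj of cap centre", proj("wrist",(.582,.102,.104),po))
E
```

```text
pads outer [0.5138 0.0764 0.054 ] [0.5096 0.1317 0.054 ] 0.055453663042864636 [0.51168886 0.10401517 0.054     ]
tips [0.5837 0.0839 0.049 ] [0.5796 0.1369 0.049 ] 0.05320601453830023 [0.58163788 0.11037468 0.049     ]
heel [array([0.39593296, 0.09469295, 0.054     ])]
yaw 0.08424448161851335 0.1864329181987885
lines 0.011681844390220915 [0.5368 0.1    0.006 ] [0.5359 0.1116 0.006 ]
foot front [[0.422  0.0528 0.01  ]
 [0.4153 0.1411 0.01  ]] [0.4187 0.0969 0.01  ] 0.08859240995176408 yaw 0.07556184484731886
bottle body top [0.58139099 0.10667855 0.064     ] 0.03181260737462444
grasp cap est top/scene (.582,.102); proj of cap centre [323.11131966 256.33850246]
```

Emit:
{"fn": "move_arm", "kwargs": {
  "series": [
    {"x":0.6,"y":0,"z":-2.9,"rx":-0.006,"ry":0,"rz":-0.006},
    {"x":0.6,"y":0,"z":-2.9,"rx":0,"ry":0,"rz":0},
    {"x":0,"y":0,"z":0,"rx":0,"ry":0,"rz":0},
    {"x":0,"y":2.5,"z":0,"rx":0,"ry":0,"rz":0},
    {"x":0,"y":2.5,"z":0,"rx":0,"ry":0,"rz":0},
    {"x":0,"y":0,"z":0,"rx":0,"ry":0,"rz":0}
  ]
}}

```text
clock: 2.95
position: [0.5806, 0.1147, 0.156]
ee_rot: [-1.162, -1.273, 1.27]
force: [0.8, -0.5, 0.0]
width: 0.997
```

```bash
python3 -c "
from h import *
todo([.582,.1045,.09],1.571+.08)
cv2.imwrite('pics/w2.png',arm.get_image('wrist'))"
```

```text
t 2.95 pos [0.5806 0.1147 0.156 ] w 0.997 F [ 0.8 -0.5  0. ] 
R [[-0.086, -0.003, -0.996], [0.996, 0.004, -0.086], [0.005, -1.0, 0.002]] 
shift now axes cm [-1.06  6.59 -0.07] goal axes cm [-1.03  6.6  -0.06] turn [-0.002  0.006  0.005]
```

View pics/w2.png

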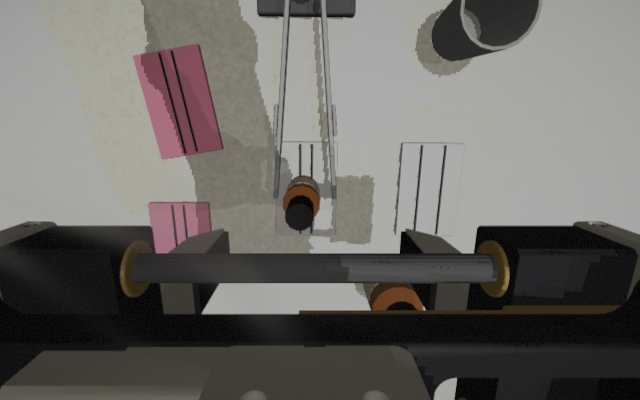

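```bash
python3 - <<'E'
from h import *
p,r,s=st();po=(p,r)
a=cv2.imread("pics/w2.png");cv2.imwrite("pics/w2c.png",cv2.resize(a[100:250,240:390],None,fx=4,fy=4,interpolation=cv2.INTER_CUBIC))
for v in(212,216,220):print(onz("wrist",(299.5,v),.104,po))
print(onz("wrist",(301,201),.064,po))
g=a.max(2)[170:240,270:340]<45
n,l,stt,c=cv2.connectedComponentsWithStats(g.astype(np.uint8));print(stt,c)
E
```

```text
[0.58193642 0.10433587 0.104     ]
[0.58506471 0.10456753 0.104     ]
[0.58821328 0.1048007  0.104     ]
[0.58335962 0.10412609 0.064     ]
[[   0    0   70   70 4114]
 [  41    0    1    8    8]
 [  16   26   27   37  778]] [[35.41492465 32.97156053]
 [41.          3.5       ]
 [29.59511568 42.90102828]]
```

View pics/w2c.png

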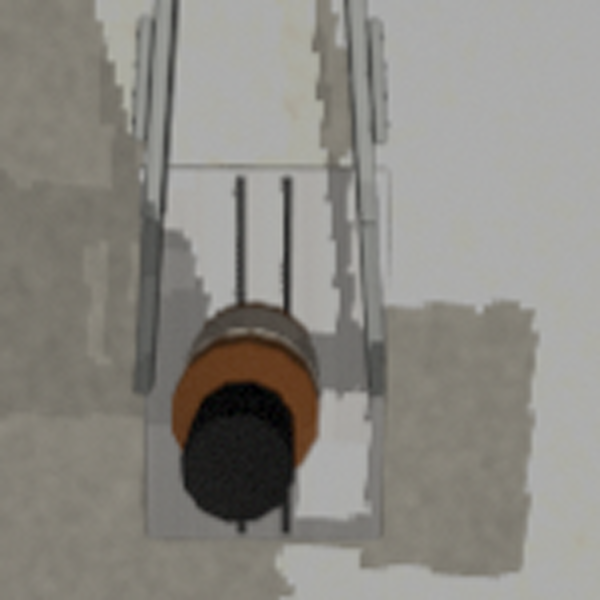

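Emit:
{"fn": "move_arm", "kwargs": {
  "series": [
    {"x":-1.0,"y":0,"z":-0.35,"rx":0,"ry":0.006,"rz":0.005},
    {"x":0,"y":0,"z":0,"rx":0,"ry":0,"rz":0},
    {"x":0,"y":0,"z":0,"rx":0,"ry":0,"rz":0}
  ]
}}

```text
clock: 3.38
position: [0.5872, 0.105, 0.16]
ee_rot: [-1.172, -1.271, 1.266]
force: [-0.2, 0.7, 0.5]
width: 1.005
```

```bash
python3 -c "
from h import *
todo([.584,.1045,.09],1.571+.08)"
```

```text
t 3.38 pos [0.5872 0.105  0.16  ] w 1.005 F [-0.2  0.7  0.5] 
R [[-0.08, 0.003, -0.997], [0.997, 0.001, -0.08], [0.0, -1.0, -0.003]] 
shift now axes cm [-0.03  7.    0.35] goal axes cm [-0.03  7.    0.32] turn [ 0.003 -0.     0.   ]
```

Emit:
{"fn": "move_arm", "kwargs": {
  "series": [
    {"x":0,"y":2.3,"z":0.2,"rx":0,"ry":0,"rz":0},
    {"x":0,"y":2.3,"z":0,"rx":0,"ry":0,"rz":0},
    {"x":0,"y":2.2,"z":0,"rx":0,"ry":0,"rz":0},
    {"x":0,"y":0,"z":0,"rx":0,"ry":0,"rz":0},
    {"x":0,"y":0,"z":0,"rx":0,"ry":0,"rz":0}
  ]
}}

```text
clock: 4.0
position: [0.5876, 0.1055, 0.0936]
ee_rot: [-1.175, -1.275, 1.262]
force: [1.1, 0.0, 0.3]
width: 1.001
```

```bash
python3 -c "
from h import *
todo([.584,.1045,.09],1.571+.08)
cv2.imwrite('pics/w3.png',arm.get_image('wrist'))
todo([.584,.1045,.09],1.571+.08)"
```

```text
t 4.0 pos [0.5876 0.1055 0.0936] w 1.001 F [1.1 0.  0.3] 
R [[-0.079, 0.009, -0.997], [0.997, 0.002, -0.079], [0.002, -1.0, -0.009]] 
shift now axes cm [-0.07  0.36  0.37] goal axes cm [-0.07  0.36  0.37] turn [ 0.009 -0.001  0.002]
t 4.05 pos [0.5875 0.1055 0.0936] w 1.0 F [-0.4 -0.1 -0.3] 
R [[-0.08, 0.009, -0.997], [0.997, 0.002, -0.08], [0.002, -1.0, -0.009]] 
shift now axes cm [-0.07  0.36  0.36] goal axes cm [-0.07  0.36  0.36] turn [ 0.009 -0.001  0.002]
```

View pics/w3.png

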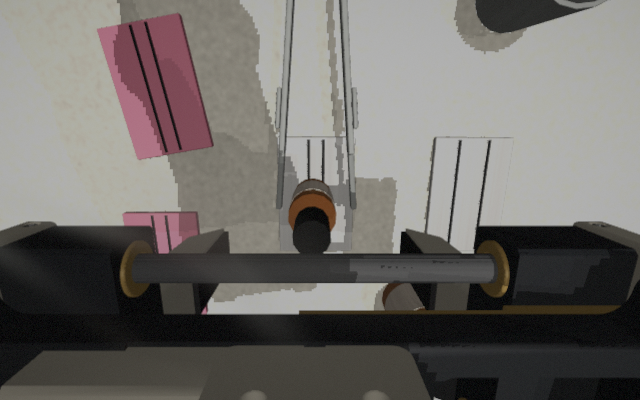

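Emit:
{"fn": "move_arm", "kwargs": {
  "series": [
    {"x":-0.05,"y":0.3,"z":0.3,"rx":0.009,"ry":0,"rz":0},
    {"x":0,"y":0,"z":0,"rx":0,"ry":0,"rz":0}
  ]
}}

```text
clock: 4.3
position: [0.5852, 0.105, 0.0919]
ee_rot: [-1.17, -1.27, 1.265]
force: [-0.4, 0.5, 0.1]
width: 1.001
```

Emit:
{"fn": "move_arm", "kwargs": {
  "series": [
    {"x":0,"y":0,"z":0,"rx":0,"ry":0,"rz":0},
    {"x":0,"y":0,"z":0,"rx":0,"ry":0,"rz":0},
    {"x":0,"y":0,"z":0,"rx":0,"ry":0,"rz":0},
    {"x":0,"y":0,"z":0,"rx":0,"ry":0,"rz":0},
    {"x":0,"y":0,"z":0,"rx":0,"ry":0,"rz":0},
    {"x":0,"y":0,"z":0,"rx":0,"ry":0,"rz":0}
  ],
  "jaw": 1.5,
  "newtons": 15
}}

```text
clock: 5.05
position: [0.5855, 0.105, 0.0924]
ee_rot: [-1.17, -1.27, 1.265]
force: [0.1, -0.6, 0.3]
width: 0.401
```

```bash
python3 -c "
from h import *
todo([.584,.1045,.09],1.571+.08)
cv2.imwrite('pics/w4.png',arm.get_image('wrist'))"
```

```text
t 5.05 pos [0.5855 0.105  0.0924] w 0.401 F [ 0.1 -0.6  0.3] 
R [[-0.079, 0.002, -0.997], [0.997, 0.003, -0.079], [0.002, -1.0, -0.002]] 
shift now axes cm [-0.04  0.24  0.16] goal axes cm [-0.04  0.24  0.16] turn [ 0.002 -0.001  0.002]
```

View pics/w4.png

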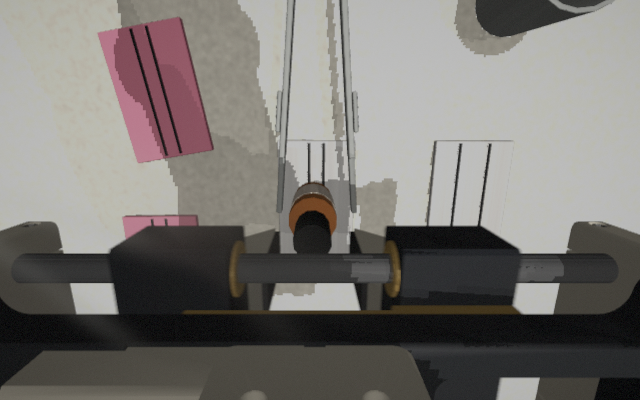

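Emit:
{"fn": "move_arm", "kwargs": {
  "series": [
    {"x":0,"y":0,"z":0,"rx":0,"ry":0,"rz":0},
    {"x":0,"y":0,"z":0,"rx":0,"ry":0,"rz":0},
    {"x":0,"y":0,"z":0,"rx":0,"ry":0,"rz":0},
    {"x":0,"y":0,"z":0,"rx":0,"ry":0,"rz":0}
  ]
}}

```text
clock: 5.6
position: [0.5855, 0.105, 0.0924]
ee_rot: [-1.17, -1.27, 1.265]
force: [0.3, -0.4, -0.8]
width: 0.162
```

```bash
python3 -c "
from h import *
todo([.584,.1045,.22],1.571+.08)
cv2.imwrite('pics/w5.png',arm.get_image('wrist'))"
```

```text
t 5.6 pos [0.5855 0.105  0.0924] w 0.162 F [ 0.3 -0.4 -0.8] 
R [[-0.08, 0.002, -0.997], [0.997, 0.003, -0.08], [0.002, -1.0, -0.002]] 
shift now axes cm [-1.000e-02 -1.276e+01  1.300e-01] goal axes cm [ -0.04 -12.76   0.16] turn [ 0.002 -0.001  0.002]
```

View pics/w5.png

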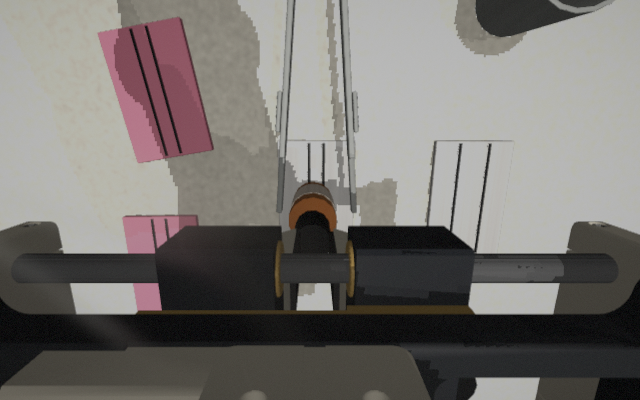

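```bash
python3 - <<'E'
from h import *
a=cv2.imread("pics/w5.png")[170:330,230:400];b=cv2.imread("pics/w4.png")[170:330,230:400]
x=np.hstack([b,a]);x=np.clip(x.astype(float)*1.8,0,255).astype(np.uint8)
cv2.imwrite("pics/w5c.png",cv2.resize(x,None,fx=2.3,fy=2.3,interpolation=cv2.INTER_CUBIC))
cv2.imwrite("pics/scene5.png",cv2.resize(arm.get_image("scene")[130:310,300:480],None,fx=3.3,fy=3.3,interpolation=cv2.INTER_CUBIC))
E
```

```text
(no output)
```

View pics/w5c.png

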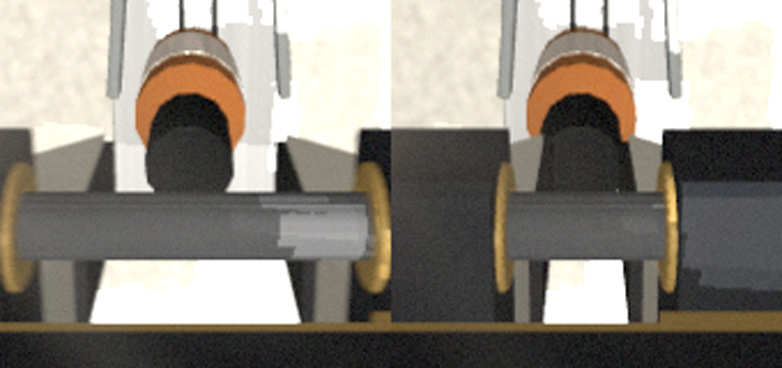

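View pics/scene5.png

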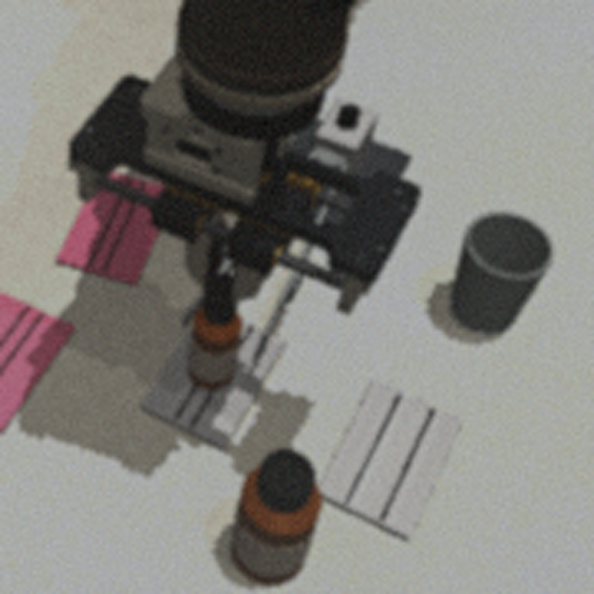

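Emit:
{"fn": "move_arm", "kwargs": {
  "series": [
    {"x":0,"y":0,"z":0,"rx":0,"ry":0,"rz":0},
    {"x":0,"y":0,"z":0,"rx":0,"ry":0,"rz":0},
    {"x":0,"y":0,"z":0,"rx":0,"ry":0,"rz":0}
  ],
  "jaw": 1.2
}}

```text
clock: 6.08
position: [0.5855, 0.105, 0.0924]
ee_rot: [-1.17, -1.27, 1.265]
force: [-0.7, 0.1, -0.3]
width: 0.128
```

```bash
python3 -c "
from h import *
todo([.584,.1045,.22],1.571+.08)
a=arm.get_image('wrist')[170:330,230:400]
a=np.clip(a.astype(float)*1.8,0,255).astype(np.uint8)
cv2.imwrite('pics/w6.png',cv2.resize(a,None,fx=3.5,fy=3.5,interpolation=cv2.INTER_CUBIC))"
```

```text
t 6.08 pos [0.5855 0.105  0.0924] w 0.128 F [-0.7  0.1 -0.3] 
R [[-0.08, 0.002, -0.997], [0.997, 0.003, -0.08], [0.002, -1.0, -0.002]] 
shift now axes cm [-1.000e-02 -1.276e+01  1.300e-01] goal axes cm [ -0.04 -12.76   0.15] turn [ 0.002 -0.001  0.002]
```

View pics/w6.png

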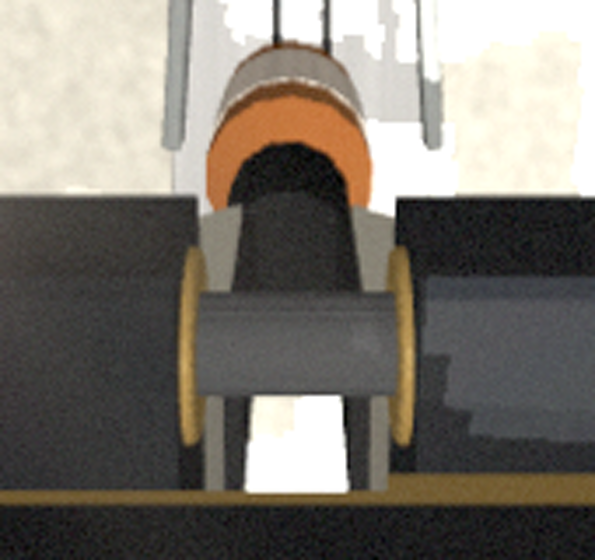

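```bash
python3 - <<'E'
from h import *
p,r,s=st();R=Ro.from_rotvec(r).as_matrix()
im=arm.get_image("scene");tp=arm.get_image("top")
def crop(im,n,c,h,f):
    x0,y0=int(c[0]-h),int(c[1]-h);o=cv2.resize(im[y0:y0+2*h,x0:x0+2*h],None,fx=f,fy=f,interpolation=cv2.INTER_CUBIC)
    o=np.clip(o.astype(float)*1.7,0,255).astype(np.uint8)
    return o,x0,y0
pts={"tcp":[0,0,0],"tip":[0,.019,0]}
outs=[]
for n,i in(("scene",im),("top",tp)):
    o,x0,y0=crop(i,n,proj(n,p),32,6)
    for k,q in pts.items():
        u=(proj(n,p+R@np.array(q))-[x0,y0]+.5)*6;cv2.circle(o,tuple(int(a) for a in u),4,(0,255,0),1);print(n,k,u)
    for z in (.074,.104):
        u=(proj(n,(.585,.1046,z))-[x0,y0]+.5)*6;cv2.circle(o,tuple(int(a) for a in u),4,(0,0,255),1)
    outs.append(o)
cv2.imwrite("pics/c6.png",np.hstack(outs))
E
```

```text
scene tcp [196.33433021 198.63031216]
scene tip [191.7339287  230.44194253]
top tcp [196.28699035 198.48801438]
top tip [204.39633667 205.24897652]
```

View pics/c6.png

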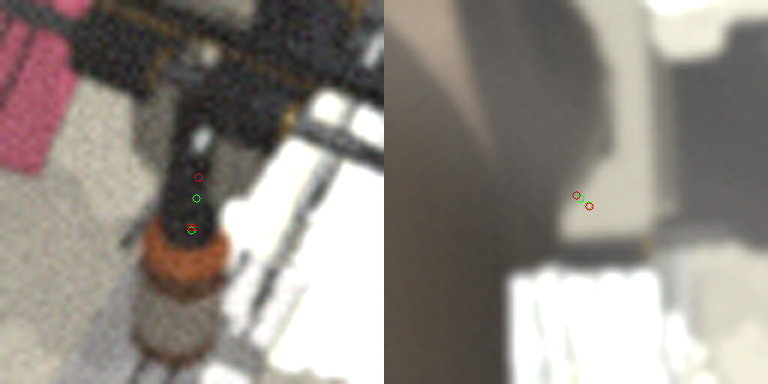

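Emit:
{"fn": "move_arm", "kwargs": {
  "series": [
    {"x":0,"y":-1,"z":0,"rx":0,"ry":0,"rz":0},
    {"x":0,"y":0,"z":0,"rx":0,"ry":0,"rz":0}
  ]
}}

```text
clock: 6.48
position: [0.5856, 0.105, 0.1032]
ee_rot: [-1.17, -1.27, 1.265]
force: [0.1, 0.7, 0.7]
width: 0.133
```

```bash
python3 - <<'E'
from h import *
todo([.584,.1045,.22],1.571+.08)
a=arm.get_image('wrist')[150:310,230:400];b=arm.get_image('scene')[180:270,330:420]
a=cv2.resize(a,(425,400),interpolation=cv2.INTER_CUBIC);b=cv2.resize(b,(375,400),interpolation=cv2.INTER_CUBIC)
x=np.hstack([a,b]);x=np.clip(x.astype(float)*1.8,0,255).astype(np.uint8);cv2.imwrite("pics/w7.png",x)
E
```

```text
t 6.47 pos [0.5856 0.105  0.1032] w 0.133 F [0.1 0.7 0.7] 
R [[-0.079, 0.002, -0.997], [0.997, 0.003, -0.079], [0.002, -1.0, -0.002]] 
shift now axes cm [-1.000e-02 -1.168e+01  1.400e-01] goal axes cm [ -0.04 -11.68   0.17] turn [ 0.002 -0.001  0.002]
```

View pics/w7.png

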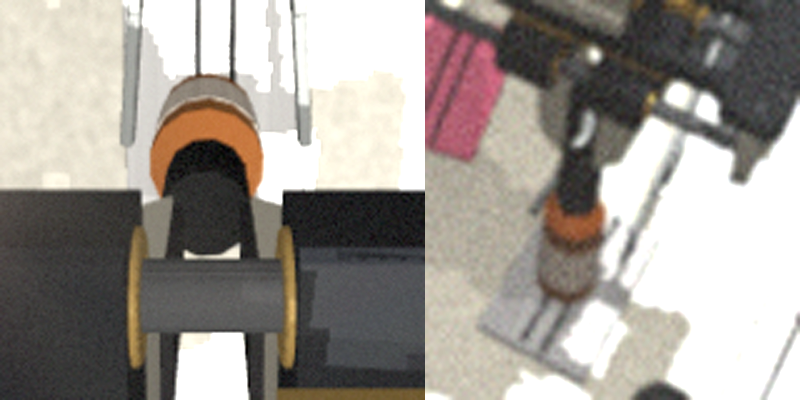

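Emit:
{"fn": "move_arm", "kwargs": {
  "series": [
    {"x":0,"y":0,"z":0,"rx":0,"ry":0,"rz":0},
    {"x":0,"y":0,"z":0,"rx":0,"ry":0,"rz":0},
    {"x":0,"y":0,"z":0,"rx":0,"ry":0,"rz":0},
    {"x":0,"y":0,"z":0,"rx":0,"ry":0,"rz":0},
    {"x":0,"y":0,"z":0,"rx":0,"ry":0,"rz":0}
  ],
  "jaw": 5
}}

```text
clock: 7.2
position: [0.5847, 0.1048, 0.102]
ee_rot: [-1.169, -1.269, 1.266]
force: [-0.6, 0.4, -0.6]
width: 0.54
```

Emit:
{"fn": "move_arm", "kwargs": {
  "series": [
    {"x":0,"y":1.5,"z":0,"rx":0,"ry":0,"rz":0},
    {"x":0,"y":1.3,"z":0,"rx":0,"ry":0,"rz":0},
    {"x":0,"y":0,"z":0,"rx":0,"ry":0,"rz":0}
  ]
}}

```text
clock: 7.58
position: [0.5842, 0.1048, 0.0713]
ee_rot: [-1.168, -1.268, 1.267]
force: [-0.1, 1.0, -0.2]
width: 0.542
```

```bash
cat > v.py <<'E'
from h import *
import sys
todo([.585,.1045,.08],1.571+.08)
a=arm.get_image('wrist')[150:310,230:400];b=arm.get_image('scene')[180:270,330:420]
a=cv2.resize(a,(425,400),interpolation=cv2.INTER_CUBIC);b=cv2.resize(b,(375,400),interpolation=cv2.INTER_CUBIC)
x=np.hstack([a,b]);x=np.clip(x.astype(float)*1.8,0,255).astype(np.uint8);cv2.imwrite(sys.argv[1],x)
E
python3 v.py pics/w8.png
```

```text
t 7.58 pos [0.5842 0.1048 0.0713] w 0.542 F [-0.1  1.  -0.2] 
R [[-0.08, -0.001, -0.997], [0.997, 0.002, -0.08], [0.002, -1.0, 0.001]] 
shift now axes cm [-0.04 -0.87 -0.08] goal axes cm [-0.04 -0.87 -0.08] turn [-0.001 -0.001  0.002]
```

View pics/w8.png

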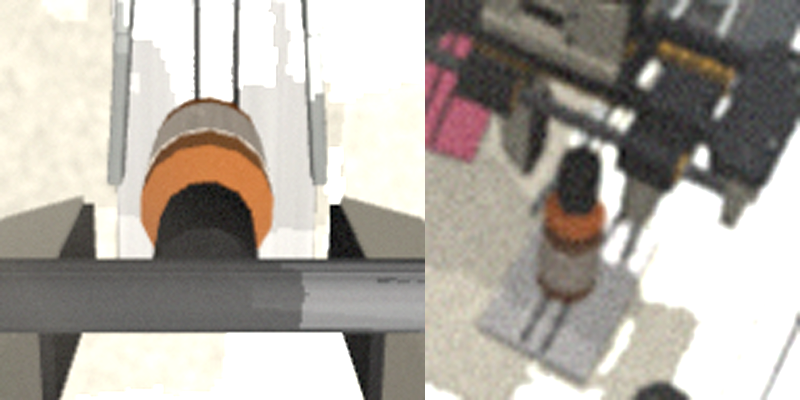

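Emit:
{"fn": "move_arm", "kwargs": {
  "series": [
    {"x":0,"y":0.3,"z":0,"rx":0,"ry":0,"rz":0},
    {"x":0,"y":0,"z":0,"rx":0,"ry":0,"rz":0},
    {"x":0,"y":0,"z":0,"rx":0,"ry":0,"rz":0},
    {"x":0,"y":0,"z":0,"rx":0,"ry":0,"rz":0},
    {"x":0,"y":0,"z":0,"rx":0,"ry":0,"rz":0}
  ],
  "jaw": 1.2,
  "newtons": 15
}}

```text
clock: 8.3
position: [0.5856, 0.1051, 0.0702]
ee_rot: [-1.17, -1.27, 1.265]
force: [-0.8, -0.3, -0.3]
width: 0.234
```

```bash
python3 v.py pics/w9.png
```

```text
t 8.3 pos [0.5856 0.1051 0.0702] w 0.234 F [-0.8 -0.3 -0.3] 
R [[-0.079, 0.002, -0.997], [0.997, 0.003, -0.079], [0.002, -1.0, -0.002]] 
shift now axes cm [-0.05 -0.98  0.06] goal axes cm [-0.05 -0.98  0.06] turn [ 0.002 -0.001  0.002]
```

View pics/w9.png

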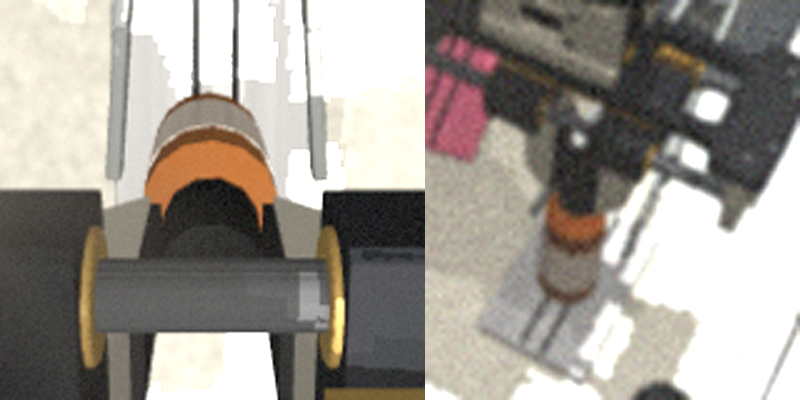

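Emit:
{"fn": "move_arm", "kwargs": {
  "series": [
    {"x":0,"y":0,"z":0,"rx":0,"ry":0,"rz":0},
    {"x":0,"y":0,"z":0,"rx":0,"ry":0,"rz":0},
    {"x":0,"y":-1,"z":0,"rx":0,"ry":0,"rz":0},
    {"x":0,"y":-2,"z":0,"rx":0,"ry":0,"rz":0},
    {"x":0,"y":-2.5,"z":0,"rx":0,"ry":0,"rz":0},
    {"x":0,"y":-2.5,"z":0,"rx":0,"ry":0,"rz":0},
    {"x":0,"y":-2.5,"z":0,"rx":0,"ry":0,"rz":0},
    {"x":0,"y":-1.5,"z":0,"rx":0,"ry":0,"rz":0},
    {"x":0,"y":0,"z":0,"rx":0,"ry":0,"rz":0}
  ],
  "newtons": 20
}}

```text
clock: 9.52
position: [0.5854, 0.1047, 0.1972]
ee_rot: [-1.171, -1.272, 1.264]
force: [-0.3, 0.4, -1.8]
width: 0.238
```

```bash
python3 - <<'E'
from h import *
todo([.455,-.318,.19],1.571+.08)
cv2.imwrite("pics/s10.png",arm.get_image("scene"));cv2.imwrite("pics/t10.png",arm.get_image("top"))
E
```

```text
t 9.53 pos [0.5854 0.1047 0.1972] w 0.238 F [-0.3  0.4 -1.8] 
R [[-0.079, 0.004, -0.997], [0.997, 0.003, -0.079], [0.003, -1.0, -0.004]] 
shift now axes cm [-41.1    0.55  16.36] goal axes cm [-41.09   0.72  16.38] turn [ 0.004 -0.001  0.003]
```

View pics/s10.png

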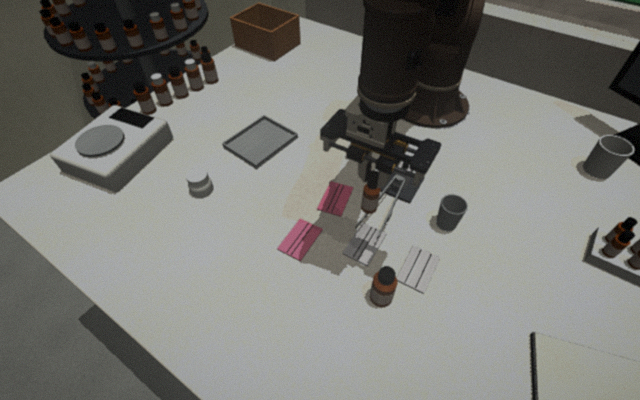

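Emit:
{"fn": "move_arm", "kwargs": {
  "series": [
    {"x":-1.5,"y":0,"z":0.6,"rx":0,"ry":0,"rz":0},
    {"x":-3,"y":0,"z":1.2,"rx":0,"ry":0,"rz":0},
    {"x":-4,"y":0,"z":1.6,"rx":0,"ry":0,"rz":0},
    {"x":-4,"y":0,"z":1.6,"rx":0,"ry":0,"rz":0},
    {"x":-4,"y":0,"z":1.6,"rx":0,"ry":0,"rz":0},
    {"x":-4,"y":0,"z":1.6,"rx":0,"ry":0,"rz":0},
    {"x":-4,"y":0,"z":1.6,"rx":0,"ry":0,"rz":0},
    {"x":-4,"y":0,"z":1.6,"rx":0,"ry":0,"rz":0},
    {"x":-4,"y":0,"z":1.6,"rx":0,"ry":0,"rz":0},
    {"x":-3,"y":0,"z":1.2,"rx":0,"ry":0,"rz":0},
    {"x":-1.5,"y":0,"z":0.6,"rx":0,"ry":0,"rz":0},
    {"x":0,"y":0,"z":0,"rx":0,"ry":0,"rz":0}
  ]
}}

```text
clock: 11.12
position: [0.4477, -0.2969, 0.1856]
ee_rot: [-1.16, -1.248, 1.269]
force: [-0.6, 0.8, -1.0]
width: 0.232
```

```bash
python3 - <<'E'
from h import *
todo([.455,-.318,.15],1.571+.08)
E
```

```text
t 11.12 pos [ 0.4477 -0.2969  0.1856] w 0.232 F [-0.6  0.8 -1. ] 
R [[-0.071, -0.019, -0.997], [0.997, 0.001, -0.071], [0.002, -1.0, 0.018]] 
shift now axes cm [-2.17  3.54 -0.64] goal axes cm [-2.16  3.56 -0.56] turn [-0.018 -0.009  0.003]
```

Emit:
{"fn": "move_arm", "kwargs": {
  "series": [
    {"x":-2.1,"y":1,"z":-0.6,"rx":-0.018,"ry":-0.009,"rz":0.003},
    {"x":0,"y":3,"z":0,"rx":0,"ry":0,"rz":0},
    {"x":0,"y":3,"z":0,"rx":0,"ry":0,"rz":0},
    {"x":0,"y":2,"z":0,"rx":0,"ry":0,"rz":0},
    {"x":0,"y":0,"z":0,"rx":0,"ry":0,"rz":0},
    {"x":0,"y":0,"z":0,"rx":0,"ry":0,"rz":0}
  ]
}}

```text
clock: 11.88
position: [0.4597, -0.3083, 0.0928]
ee_rot: [-1.162, -1.28, 1.272]
force: [0.2, 0.0, -1.4]
width: 0.23
```

```bash
python3 - <<'E'
from h import *
todo([.455,-.318,.069],1.571+.08)
a=arm.get_image("scene")[90:210,200:340];cv2.imwrite("pics/s11.png",cv2.resize(a,None,fx=4,fy=4,interpolation=cv2.INTER_CUBIC))
cv2.imwrite("pics/w11.png",arm.get_image("wrist"))
E
```

```text
t 11.88 pos [ 0.4597 -0.3083  0.0928] w 0.23 F [ 0.2  0.  -1.4] 
R [[-0.092, 0.002, -0.996], [0.996, 0.005, -0.092], [0.004, -1.0, -0.002]] 
shift now axes cm [-0.94  2.37  0.56] goal axes cm [-0.93  2.38  0.55] turn [0.002 0.012 0.004]
```

View pics/s11.png

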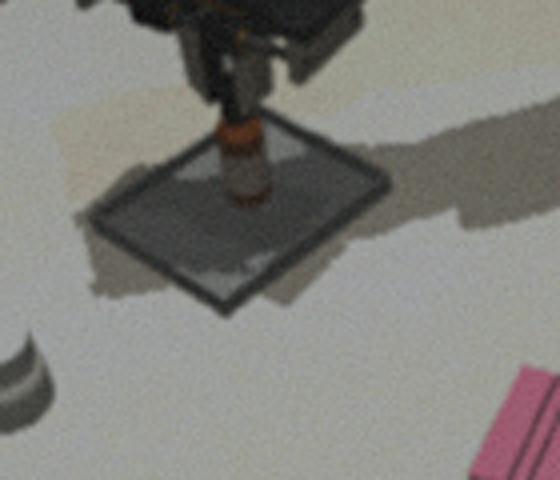

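View pics/w11.png

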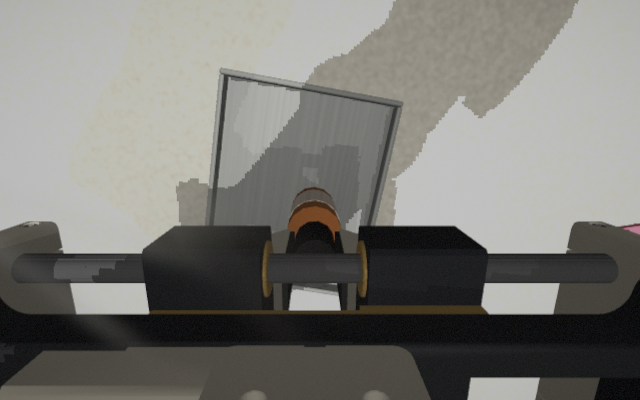

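Emit:
{"fn": "move_arm", "kwargs": {
  "series": [
    {"x":-0.8,"y":0.6,"z":0.4,"rx":0,"ry":0,"rz":0.004},
    {"x":0,"y":0.8,"z":0,"rx":0,"ry":0,"rz":0},
    {"x":0,"y":0.4,"z":0,"rx":0,"ry":0,"rz":0},
    {"x":0,"y":0.3,"z":0,"rx":0,"ry":0,"rz":0},
    {"x":0,"y":0,"z":0,"rx":0,"ry":0,"rz":0}
  ]
}}

```text
clock: 12.6
position: [0.4568, -0.3182, 0.0717]
ee_rot: [-1.169, -1.278, 1.275]
force: [-0.3, 0.4, -0.9]
width: 0.235
```

```bash
python3 - <<'E'
from h import *
todo([.455,-.318,.068],1.571+.08)
a=arm.get_image("scene")[90:210,200:340];cv2.imwrite("pics/s12.png",cv2.resize(a,None,fx=4,fy=4,interpolation=cv2.INTER_CUBIC))
E
```

```text
t 12.6 pos [ 0.4568 -0.3182  0.0717] w 0.235 F [-0.3  0.4 -0.9] 
R [[-0.091, 0.004, -0.996], [0.996, -0.001, -0.091], [-0.001, -1.0, -0.004]] 
shift now axes cm [0.03 0.37 0.18] goal axes cm [0.03 0.37 0.18] turn [ 0.004  0.011 -0.001]
```

View pics/s12.png

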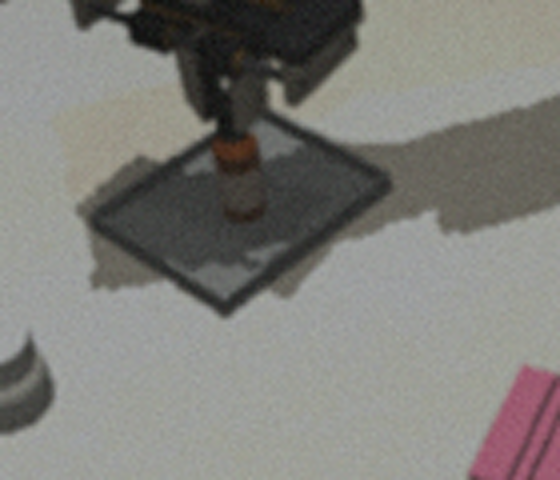

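Emit:
{"fn": "move_arm", "kwargs": {
  "series": [
    {"x":0,"y":0.2,"z":0,"rx":0.004,"ry":0,"rz":0},
    {"x":0,"y":0.2,"z":0,"rx":0,"ry":0,"rz":0},
    {"x":0,"y":0,"z":0,"rx":0,"ry":0,"rz":0}
  ]
}}

```text
clock: 13.02
position: [0.4574, -0.3183, 0.068]
ee_rot: [-1.167, -1.276, 1.277]
force: [-0.2, 0.6, 0.0]
width: 0.229
```

```bash
python3 - <<'E'
from h import *
todo([.455,-.318,.066],1.571+.08)
E
```

```text
t 13.03 pos [ 0.4574 -0.3183  0.068 ] w 0.229 F [-0.2  0.6  0. ] 
R [[-0.091, 0.001, -0.996], [0.996, -0.002, -0.091], [-0.002, -1.0, -0.001]] 
shift now axes cm [0.06 0.2  0.23] goal axes cm [0.05 0.2  0.23] turn [ 0.001  0.011 -0.002]
```

Emit:
{"fn": "move_arm", "kwargs": {
  "series": [
    {"x":0,"y":0.2,"z":0,"rx":0,"ry":0,"rz":0},
    {"x":0,"y":0,"z":0,"rx":0,"ry":0,"rz":0}
  ]
}}

```text
clock: 13.28
position: [0.4587, -0.3198, 0.0679]
ee_rot: [-1.172, -1.277, 1.277]
force: [0.0, 1.1, -1.5]
width: 0.228
```

```bash
python3 - <<'E'
from h import *
todo([.455,-.318,.066],1.571+.08)
E
```

```text
t 13.28 pos [ 0.4587 -0.3198  0.0679] w 0.228 F [ 0.   1.1 -1.5] 
R [[-0.09, 0.004, -0.996], [0.996, -0.004, -0.09], [-0.005, -1.0, -0.004]] 
shift now axes cm [0.21 0.19 0.36] goal axes cm [0.21 0.19 0.36] turn [ 0.004  0.01  -0.005]
```

Emit:
{"fn": "move_arm", "kwargs": {
  "series": [
    {"x":0.1,"y":0.2,"z":0.2,"rx":0.004,"ry":0,"rz":-0.005},
    {"x":0,"y":0,"z":0,"rx":0,"ry":0,"rz":0}
  ]
}}

```text
clock: 13.52
position: [0.4585, -0.32, 0.0677]
ee_rot: [-1.169, -1.278, 1.275]
force: [0.0, 0.5, -1.1]
width: 0.233
```

```bash
python3 - <<'E'
from h import *
todo([.455,-.318,.066],1.571+.08)
a=arm.get_image("scene")[90:210,200:340];cv2.imwrite("pics/s13.png",cv2.resize(a,None,fx=4,fy=4,interpolation=cv2.INTER_CUBIC))
print(arm.observe()["force"])
E
```

```text
t 13.53 pos [ 0.4585 -0.32    0.0677] w 0.233 F [ 0.   0.5 -1.1] 
R [[-0.091, 0.004, -0.996], [0.996, -0.001, -0.091], [-0.002, -1.0, -0.004]] 
shift now axes cm [0.23 0.17 0.33] goal axes cm [0.23 0.17 0.33] turn [ 0.004  0.01  -0.002]
[-0.9752719  -0.96458728  3.74475279]
```

View pics/s13.png

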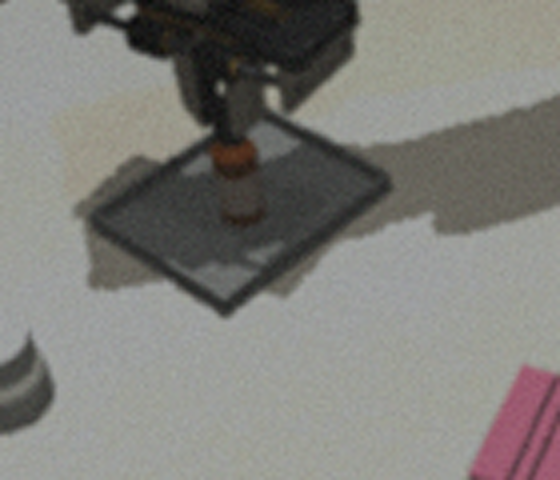

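Emit:
{"fn": "move_arm", "kwargs": {
  "series": [
    {"x":0,"y":0,"z":0,"rx":0,"ry":0,"rz":0},
    {"x":0,"y":0,"z":0,"rx":0,"ry":0,"rz":0},
    {"x":0,"y":0,"z":0,"rx":0,"ry":0,"rz":0},
    {"x":0,"y":0,"z":0,"rx":0,"ry":0,"rz":0},
    {"x":0,"y":0,"z":0,"rx":0,"ry":0,"rz":0},
    {"x":0,"y":0,"z":0,"rx":0,"ry":0,"rz":0}
  ],
  "jaw": 6
}}

```text
clock: 14.32
position: [0.4575, -0.3194, 0.0665]
ee_rot: [-1.166, -1.277, 1.275]
force: [-0.5, 0.1, -0.3]
width: 0.649
```

```bash
python3 - <<'E'
from h import *
todo([.455,-.318,.22],1.571+.08)
a=arm.get_image("scene")[90:210,200:340];cv2.imwrite("pics/s14.png",cv2.resize(a,None,fx=4,fy=4,interpolation=cv2.INTER_CUBIC))
E
```

```text
t 14.32 pos [ 0.4575 -0.3194  0.0665] w 0.649 F [-0.5  0.1 -0.3] 
R [[-0.091, 0.002, -0.996], [0.996, -0.0, -0.091], [-0.0, -1.0, -0.002]] 
shift now axes cm [  0.15 -15.35   0.21] goal axes cm [  0.16 -15.35   0.24] turn [ 0.002  0.011 -0.   ]
```

View pics/s14.png

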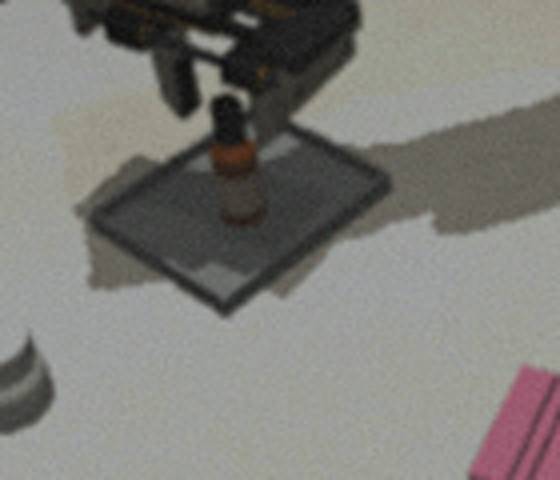

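Emit:
{"fn": "move_arm", "kwargs": {
  "series": [
    {"x":0,"y":-1.5,"z":0,"rx":0,"ry":0,"rz":0},
    {"x":0,"y":-3,"z":0,"rx":0,"ry":0,"rz":0},
    {"x":0,"y":-4,"z":0,"rx":0,"ry":0,"rz":0},
    {"x":0,"y":-4,"z":0,"rx":0,"ry":0,"rz":0},
    {"x":0,"y":-1,"z":0,"rx":0,"ry":0,"rz":0},
    {"x":0,"y":0,"z":0,"rx":0,"ry":0,"rz":0}
  ],
  "jaw": 8.5
}}

```text
clock: 15.12
position: [0.4571, -0.3196, 0.2099]
ee_rot: [-1.169, -1.277, 1.275]
force: [-0.4, -0.6, -1.1]
width: 0.927
```

```bash
python3 - <<'E'
from h import *
todo([.513,.1035,.20],1.571+.08)
a=arm.get_image("scene")[60:220,180:360];cv2.imwrite("pics/s15.png",cv2.resize(a,None,fx=3.5,fy=3.5,interpolation=cv2.INTER_CUBIC))
E
```

```text
t 15.12 pos [ 0.4571 -0.3196  0.2099] w 0.927 F [-0.4 -0.6 -1.1] 
R [[-0.09, 0.003, -0.996], [0.996, -0.001, -0.09], [-0.002, -1.0, -0.003]] 
shift now axes cm [41.63  0.95 -9.38] goal axes cm [41.73  0.99 -8.96] turn [ 0.003  0.01  -0.002]
```

View pics/s15.png

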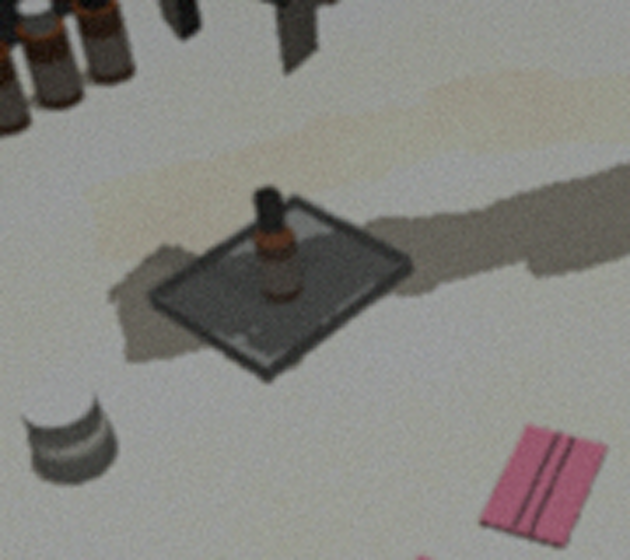

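Emit:
{"fn": "move_arm", "kwargs": {
  "series": [
    {"x":2,"y":0,"z":-0.4,"rx":0,"ry":0.01,"rz":0},
    {"x":4,"y":0,"z":-0.9,"rx":0,"ry":0,"rz":0},
    {"x":4,"y":0,"z":-0.9,"rx":0,"ry":0,"rz":0},
    {"x":4,"y":0,"z":-0.9,"rx":0,"ry":0,"rz":0},
    {"x":4,"y":0,"z":-0.9,"rx":0,"ry":0,"rz":0},
    {"x":4,"y":0,"z":-0.9,"rx":0,"ry":0,"rz":0},
    {"x":4,"y":0,"z":-0.9,"rx":0,"ry":0,"rz":0},
    {"x":4,"y":0,"z":-0.9,"rx":0,"ry":0,"rz":0},
    {"x":4,"y":0,"z":-0.9,"rx":0,"ry":0,"rz":0},
    {"x":4,"y":0,"z":-0.9,"rx":0,"ry":0,"rz":0},
    {"x":2,"y":0,"z":-0.4,"rx":0,"ry":0,"rz":0},
    {"x":0,"y":0,"z":0,"rx":0,"ry":0,"rz":0}
  ]
}}

```text
clock: 16.68
position: [0.5055, 0.0992, 0.1924]
ee_rot: [-1.153, -1.248, 1.278]
force: [-0.0, -0.3, 0.3]
width: 0.927
```

```bash
python3 - <<'E'
from h import *
todo([.513,.1035,.20],1.571+.08)
a=arm.get_image("wrist");cv2.imwrite("pics/w16.png",a)
cv2.imwrite("pics/w16c.png",cv2.resize(a[0:256,240:480],None,fx=2.3,fy=2.3,interpolation=cv2.INTER_CUBIC))
a=arm.get_image("top")[200:320,380:500];cv2.imwrite("pics/t16.png",cv2.resize(a,None,fx=4,fy=4,interpolation=cv2.INTER_CUBIC))
E
```

```text
t 16.68 pos [0.5055 0.0992 0.1924] w 0.927 F [-0.  -0.3  0.3] 
R [[-0.078, -0.025, -0.997], [0.997, -0.001, -0.078], [0.001, -1.0, 0.025]] 
shift now axes cm [ 0.37 -0.78 -0.76] goal axes cm [ 0.37 -0.76 -0.78] turn [-0.025 -0.002  0.001]
```

View pics/w16c.png

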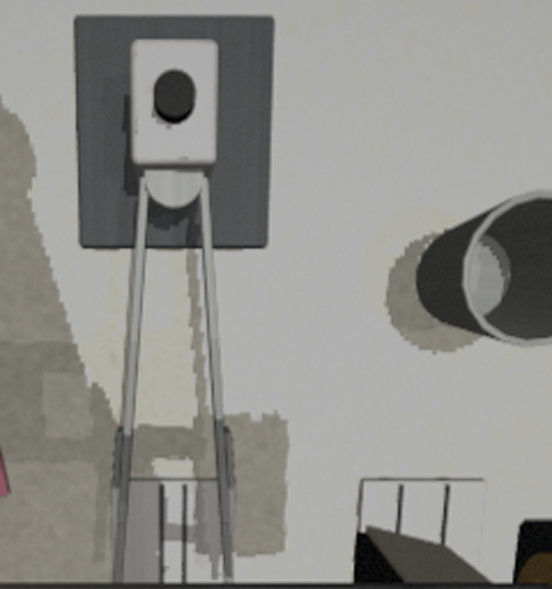

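View pics/t16.png

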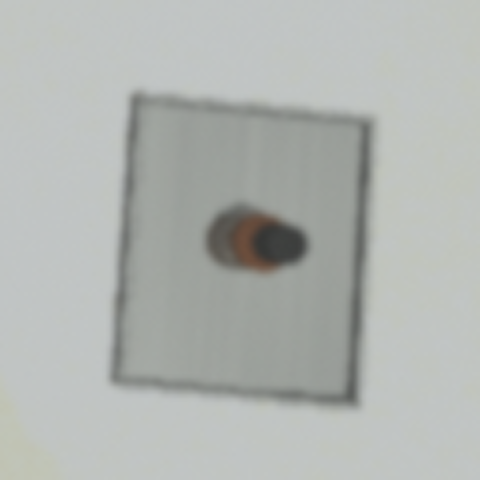

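```bash
python3 - <<'E'
from h import *
p,r,s=st();po=(p,r)
def W(u,v,Z):return onz("wrist",(240+u/2.3-.28,v/2.3-.28),Z,po)
a=W(115,457,.054);b=W(233,457,.054);print("pads",a.round(4),b.round(4),np.linalg.norm(a-b),(a+b)/2)
f=[W(*q,.01) for q in((75,16),(273,16),(268,247),(80,247))];print("foot",np.round(f,4),np.mean(f,0),np.linalg.norm(f[0]-f[1]),np.linalg.norm(f[1]-f[2]))
v=(f[2]+f[3]-f[0]-f[1])/2;print("yaw",np.arctan2(v[1],v[0]))
h=(W(142,180,.052)+W(208,180,.052))/2;print("heel",h);m=(a+b)/2-h;print("yaw",np.arctan2(m[1],m[0]))
print("lines",np.linalg.norm(W(162,540,.006)-W(184,540,.006)))
E
```

```text
pads [0.5137 0.0725 0.054 ] [0.5098 0.1249 0.054 ] 0.05251423703865746 [0.51171367 0.0987315  0.054     ]
foot [[0.3237 0.0405 0.01  ]
 [0.3172 0.1286 0.01  ]
 [0.4158 0.1366 0.01  ]
 [0.4224 0.0473 0.01  ]] [0.36977835 0.08821073 0.01      ] 0.08834101978174487 0.09892685391931284
yaw 0.07499698166098334
heel [0.39564315 0.09043044 0.052     ]
yaw 0.0713958689516911
lines 0.011585110144408314
```

Emit:
{"fn": "move_arm", "kwargs": {
  "series": [
    {"x":0.05,"y":1,"z":-0.75,"rx":-0.025,"ry":0.002,"rz":0.001},
    {"x":0,"y":3,"z":0,"rx":0,"ry":0,"rz":0},
    {"x":0,"y":3,"z":0,"rx":0,"ry":0,"rz":0},
    {"x":0,"y":1.5,"z":0,"rx":0,"ry":0,"rz":0},
    {"x":0,"y":0,"z":0,"rx":0,"ry":0,"rz":0},
    {"x":0,"y":0,"z":0,"rx":0,"ry":0,"rz":0}
  ],
  "jaw": 7.5
}}

```text
clock: 17.52
position: [0.5136, 0.0888, 0.106]
ee_rot: [-1.183, -1.254, 1.257]
force: [0.4, 0.5, 0.4]
width: 0.821
```

```bash
python3 - <<'E'
from h import *
todo([.513,.0995,.027],1.571+.076)
a=arm.get_image("wrist");cv2.imwrite("pics/w17.png",a)
E
```

```text
t 17.52 pos [0.5136 0.0888 0.106 ] w 0.821 F [0.4 0.5 0.4] 
R [[-0.062, 0.002, -0.998], [0.998, -0.004, -0.062], [-0.004, -1.0, -0.002]] 
shift now axes cm [1.11 7.89 0.01] goal axes cm [ 1.07  7.9  -0.02] turn [ 0.002 -0.014 -0.004]
```

View pics/w17.png

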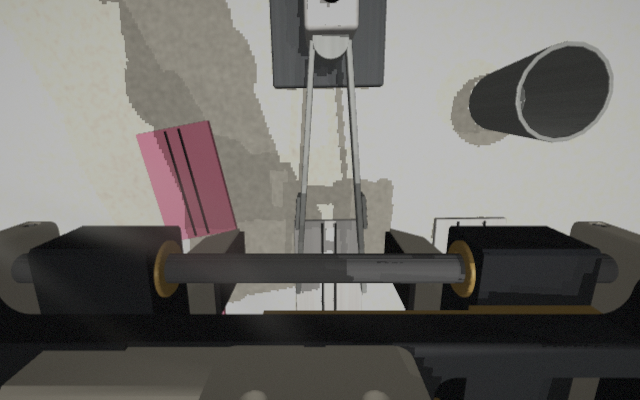

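Emit:
{"fn": "move_arm", "kwargs": {
  "series": [
    {"x":1.15,"y":0,"z":0,"rx":0.002,"ry":-0.014,"rz":-0.004},
    {"x":0,"y":2,"z":0,"rx":0,"ry":0,"rz":0},
    {"x":0,"y":0,"z":0,"rx":0,"ry":0,"rz":0}
  ]
}}

```text
clock: 17.95
position: [0.5145, 0.1031, 0.0881]
ee_rot: [-1.172, -1.271, 1.264]
force: [-0.6, 0.8, 0.7]
width: 0.815
```

```bash
python3 - <<'E'
from h import *
todo([.513,.0995,.027],1.571+.076)
p,r,s=st()
a=arm.get_image("wrist");cv2.imwrite("pics/w18.png",a)
cv2.imwrite("pics/w18c.png",np.clip(1.6*cv2.resize(a[100:320,210:430],None,fx=2.6,fy=2.6,interpolation=cv2.INTER_CUBIC).astype(float),0,255))
print(proj("wrist",p+[0,0,-.02],(p,r)))
E
```

```text
t 17.95 pos [0.5145 0.1031 0.0881] w 0.815 F [-0.6  0.8  0.7] 
R [[-0.079, 0.004, -0.997], [0.997, 0.002, -0.079], [0.002, -1.0, -0.004]] 
shift now axes cm [-0.36  6.1   0.2 ] goal axes cm [-0.35  6.11  0.18] turn [0.004 0.003 0.002]
[313.81826678 226.44020658][ WARN:0@4.516] global loadsave.cpp:1063 imwrite_ Unsupported depth image for selected encoder is fallbacked to CV_8U.
```

View pics/w18c.png

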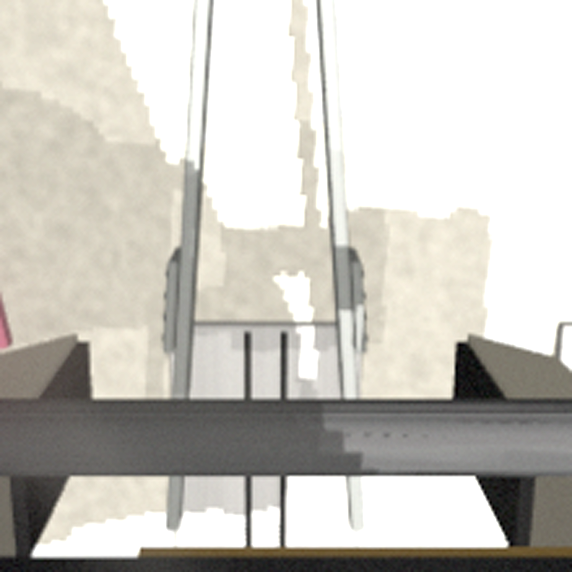

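Emit:
{"fn": "move_arm", "kwargs": {
  "series": [
    {"x":-0.15,"y":2,"z":0,"rx":0.004,"ry":0,"rz":0.002},
    {"x":0,"y":2,"z":0,"rx":0,"ry":0,"rz":0},
    {"x":0,"y":1.5,"z":0,"rx":0,"ry":0,"rz":0},
    {"x":0,"y":0,"z":0,"rx":0,"ry":0,"rz":0},
    {"x":0,"y":0,"z":0,"rx":0,"ry":0,"rz":0}
  ]
}}

```text
clock: 18.62
position: [0.5191, 0.1046, 0.037]
ee_rot: [-1.174, -1.276, 1.263]
force: [-0.6, 0.7, -0.2]
width: 0.817
```

```bash
python3 - <<'E'
from h import *
todo([.513,.102,.027],1.571+.076)
a=arm.get_image("wrist")
a=np.clip(1.6*cv2.resize(a[100:320,210:430],None,fx=2.0,fy=2.0,interpolation=cv2.INTER_CUBIC).astype(float),0,255)
b=arm.get_image("scene")[130:250,330:430]
b=np.clip(1.6*cv2.resize(b,(366,440),interpolation=cv2.INTER_CUBIC).astype(float),0,255)
cv2.imwrite("pics/w19.png",np.hstack([a,b]).astype(np.uint8))
E
```

```text
t 18.62 pos [0.5191 0.1046 0.037 ] w 0.817 F [-0.6  0.7 -0.2] 
R [[-0.081, 0.008, -0.997], [0.997, 0.003, -0.081], [0.003, -1.0, -0.008]] 
shift now axes cm [-0.21  0.99  0.64] goal axes cm [-0.21  1.    0.63] turn [0.008 0.005 0.003]
```

View pics/w19.png

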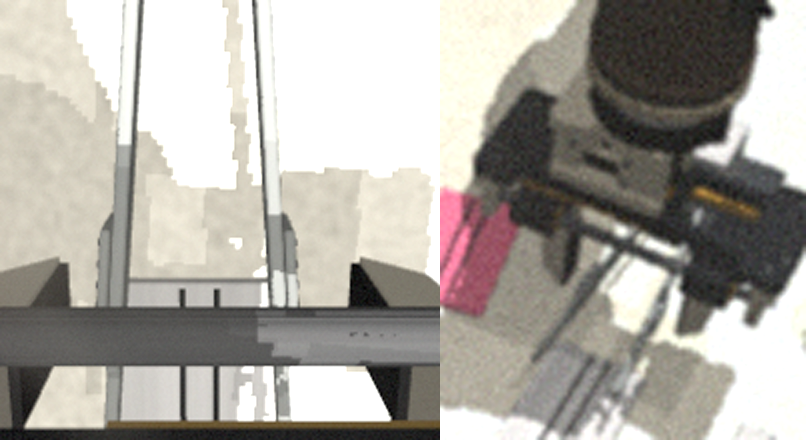

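Emit:
{"fn": "move_arm", "kwargs": {
  "series": [
    {"x":-0.25,"y":0.5,"z":0.5,"rx":0.008,"ry":0.003,"rz":0.003},
    {"x":0,"y":0.5,"z":0,"rx":0,"ry":0,"rz":0},
    {"x":0,"y":0,"z":0,"rx":0,"ry":0,"rz":0}
  ]
}}

```text
clock: 19.1
position: [0.5144, 0.1015, 0.027]
ee_rot: [-1.172, -1.267, 1.266]
force: [-0.1, -0.0, -0.5]
width: 0.819
```

```bash
cat > v2.py <<'E'
from h import *
import sys
todo([.513,.102,.027],1.571+.076)
a=arm.get_image("wrist");cv2.imwrite(sys.argv[1].replace("pics/","pics/raw_"),a)
a=np.clip(1.6*cv2.resize(a[100:320,210:430],None,fx=2.0,fy=2.0,interpolation=cv2.INTER_CUBIC).astype(float),0,255)
b=arm.get_image("scene")[130:250,330:430]
b=np.clip(1.6*cv2.resize(b,(366,440),interpolation=cv2.INTER_CUBIC).astype(float),0,255)
cv2.imwrite(sys.argv[1],np.hstack([a,b]).astype(np.uint8))
E
python3 v2.py pics/w20.png
```

```text
t 19.1 pos [0.5144 0.1015 0.027 ] w 0.819 F [-0.1 -0.  -0.5] 
R [[-0.078, 0.001, -0.997], [0.997, -0.0, -0.078], [-0.0, -1.0, -0.001]] 
shift now axes cm [0.06 0.   0.13] goal axes cm [0.06 0.   0.13] turn [ 0.001  0.001 -0.   ]
```

View pics/w20.png

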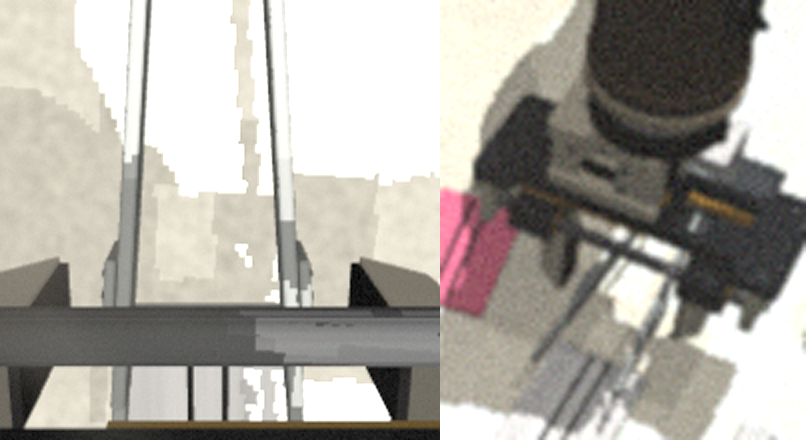

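Emit:
{"fn": "move_arm", "kwargs": {
  "series": [
    {"x":0,"y":0,"z":0,"rx":0,"ry":0,"rz":0},
    {"x":0,"y":0,"z":0,"rx":0,"ry":0,"rz":0},
    {"x":0,"y":0,"z":0,"rx":0,"ry":0,"rz":0},
    {"x":0,"y":0,"z":0,"rx":0,"ry":0,"rz":0},
    {"x":0,"y":0,"z":0,"rx":0,"ry":0,"rz":0},
    {"x":0,"y":0,"z":0,"rx":0,"ry":0,"rz":0}
  ],
  "jaw": 4.2,
  "newtons": 20
}}

```text
clock: 19.95
position: [0.5155, 0.1014, 0.0275]
ee_rot: [-1.174, -1.268, 1.265]
force: [1.2, -1.2, -1.6]
width: 0.455
```

```bash
python3 v2.py pics/w21.png
```

```text
t 19.95 pos [0.5155 0.1014 0.0275] w 0.455 F [ 1.2 -1.2 -1.6] 
R [[-0.077, 0.003, -0.997], [0.997, 0.0, -0.077], [-0.0, -1.0, -0.003]] 
shift now axes cm [0.08 0.05 0.25] goal axes cm [0.08 0.05 0.25] turn [ 0.003  0.001 -0.   ]
```

View pics/w21.png

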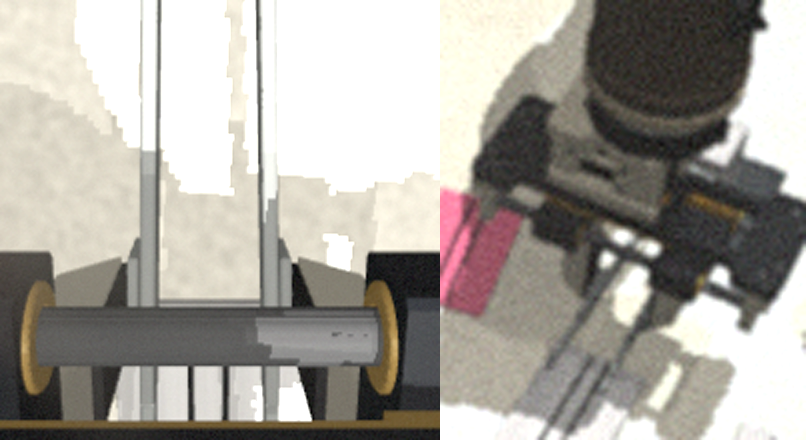

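Emit:
{"fn": "move_arm", "kwargs": {
  "series": [
    {"x":0,"y":0,"z":0,"rx":0,"ry":0,"rz":0},
    {"x":0,"y":0,"z":0,"rx":0,"ry":0,"rz":0},
    {"x":0,"y":0,"z":0,"rx":0,"ry":0,"rz":0},
    {"x":0,"y":0,"z":0,"rx":0,"ry":0,"rz":0},
    {"x":0,"y":0,"z":0,"rx":0,"ry":0,"rz":0}
  ],
  "jaw": 2.9
}}

```text
clock: 20.68
position: [0.5159, 0.1015, 0.0275]
ee_rot: [-1.174, -1.269, 1.264]
force: [1.7, -0.2, -2.0]
width: 0.318
```

```bash
python3 v2.py pics/w22.png; python3 - <<'E'
import cv2,numpy as np
a=cv2.imread("pics/raw_w22.png");cv2.imwrite("pics/w22c.png",np.clip(1.6*cv2.resize(a[140:320,250:380],None,fx=3.3,fy=3.3,interpolation=cv2.INTER_CUBIC).astype(float),0,255).astype(np.uint8))
from h import *
t=arm.get_image("top");cv2.imwrite("pics/t22.png",t)
s=arm.get_image("scene");cv2.imwrite("pics/s22.png",s)
cv2.imwrite("pics/s22c.png",np.clip(1.6*cv2.resize(s[190:270,330:410],None,fx=7,fy=7,interpolation=cv2.INTER_CUBIC).astype(float),0,255).astype(np.uint8))
E
```

```text
t 20.68 pos [0.5159 0.1015 0.0275] w 0.318 F [ 1.7 -0.2 -2. ] 
R [[-0.077, 0.004, -0.997], [0.997, 0.0, -0.077], [-0.0, -1.0, -0.004]] 
shift now axes cm [0.08 0.05 0.28] goal axes cm [0.08 0.05 0.28] turn [ 0.004  0.001 -0.   ]
```

View pics/w22.png

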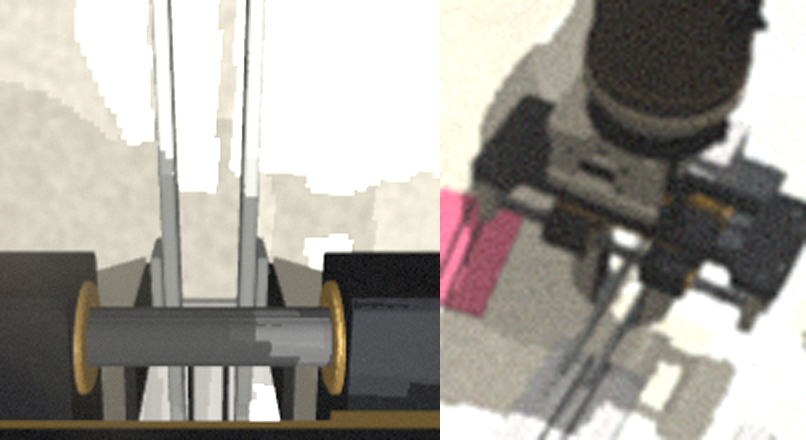

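View pics/w22c.png

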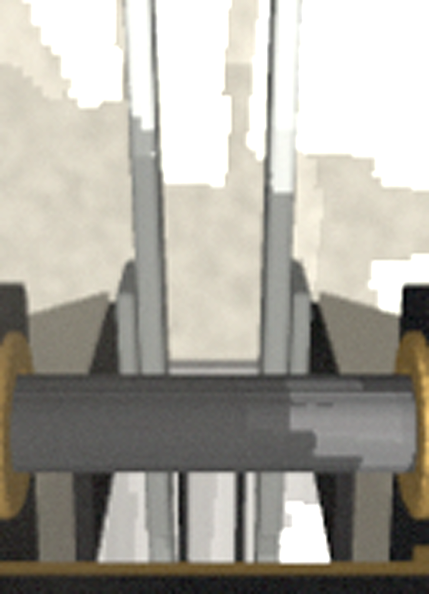

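View pics/s22c.png

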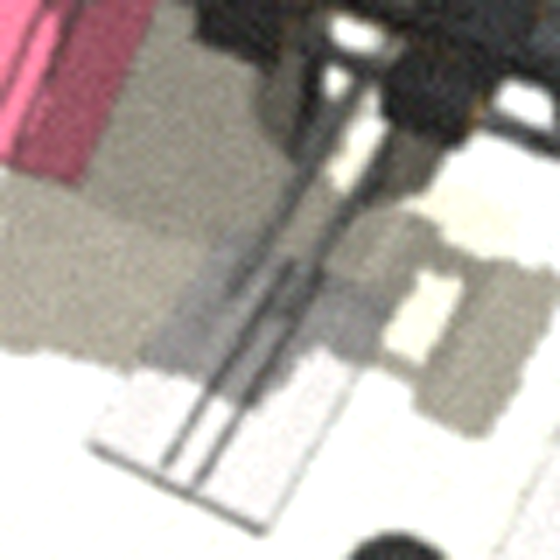

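View pics/t22.png

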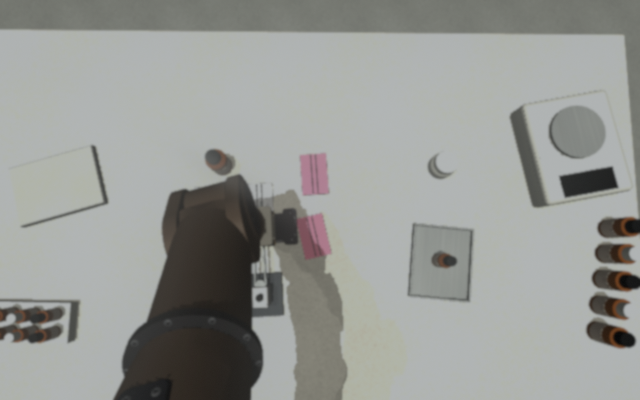

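```bash
python3 - <<'E'
import cv2,numpy as np
a=cv2.imread("pics/raw_w22.png")
cv2.imwrite("pics/w22d.png",np.clip(1.5*cv2.resize(a[0:130,270:350],None,fx=4.6,fy=4.6,interpolation=cv2.INTER_CUBIC).astype(float),0,255).astype(np.uint8))
cv2.imwrite("pics/w22e.png",np.clip(1.5*cv2.resize(a[120:320,270:350],None,fx=(6),fy=3,interpolation=cv2.INTER_CUBIC).astype(float),0,255).astype(np.uint8))
E
```

```text
(no output)
```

View pics/w22d.png

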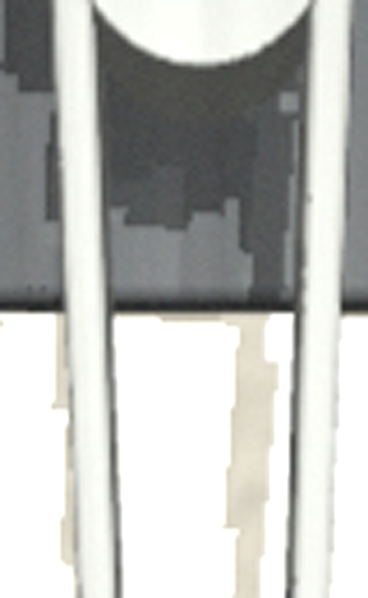

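View pics/w22e.png

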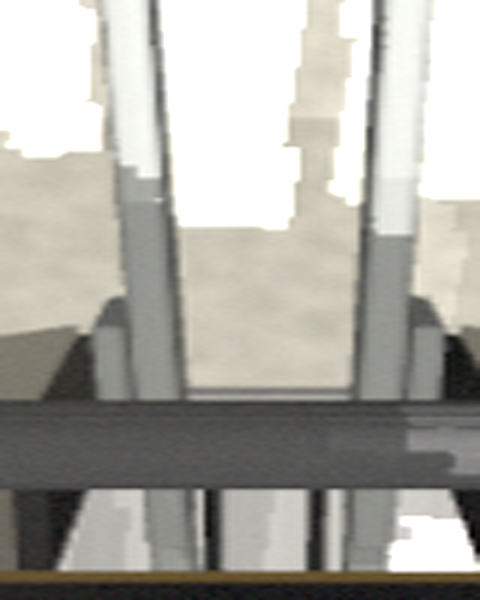

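```bash
python3 - <<'E'
from h import *
p,r,s=st();po=(p,r)
D=lambda u,v:onz("wrist",(270+u/4.6-.4,v/4.6-.4),.052,po)
E=lambda u,v:onz("wrist",(270+u/6-.42,120+v/3-.33),.052,po)
pr=[(D(92,20),D(316,20)),(D(102,300),D(303,300)),(D(112,590),D(297,590)),(E(152,100),E(379,100)),(E(172,300),E(362,300)),(E(181,390),E(356,390)),(E(192,530),E(350,530))]
O=np.array([.370,.0885])-np.array([0,0]);yaw=.076;c,sn=np.cos(yaw),np.sin(yaw)
xs=[];g=[];gl=[]
for a,b in pr:
    m=(a+b)[:2]/2-O;x=(c*m[0]+sn*m[1])*1000-115;xs.append(x);g.append(np.linalg.norm(a-b)*1000);gl.append([(-sn*(q[0]-O[0])+c*(q[1]-O[1]))*1000 for q in(a,b)])
print(np.c_[xs,g,gl].round(1)); f=np.polyfit(xs,g,1);print(f,"tip gap",np.polyval(f,99.5),"heel",np.polyval(f,-90))
E
```

```text
[[-82.7  20.6  -8.3  12.2]
 [-58.8  19.3  -7.8  11.5]
 [-31.7  18.6  -7.3  11.3]
 [-20.1  17.9  -7.   10.8]
 [ 12.8  15.8  -5.9   9.9]
 [ 28.8  14.9  -5.3   9.6]
 [ 55.5  14.   -4.6   9.4]]
[-0.04948432 16.6020833 ] tip gap 11.678393119621173 heel 21.055672406205478
```

Emit:
{"fn": "move_arm", "kwargs": {
  "series": [
    {"x":0,"y":0,"z":0,"rx":0,"ry":0,"rz":0},
    {"x":0,"y":0,"z":0,"rx":0,"ry":0,"rz":0},
    {"x":0,"y":0,"z":0,"rx":0,"ry":0,"rz":0},
    {"x":0,"y":0,"z":0,"rx":0,"ry":0,"rz":0},
    {"x":0,"y":0,"z":0,"rx":0,"ry":0,"rz":0},
    {"x":0,"y":0,"z":0,"rx":0,"ry":0,"rz":0},
    {"x":0,"y":0,"z":0,"rx":0,"ry":0,"rz":0},
    {"x":0,"y":0,"z":0,"rx":0,"ry":0,"rz":0},
    {"x":0,"y":0,"z":0,"rx":0,"ry":0,"rz":0},
    {"x":0,"y":0,"z":0,"rx":0,"ry":0,"rz":0},
    {"x":0,"y":0,"z":0,"rx":0,"ry":0,"rz":0},
    {"x":0,"y":0,"z":0,"rx":0,"ry":0,"rz":0}
  ]
}}

```text
clock: 22.38
position: [0.5159, 0.1015, 0.0275]
ee_rot: [-1.174, -1.269, 1.264]
force: [2.0, -0.1, -2.4]
width: 0.318
```

```bash
python3 v2.py pics/w23.png; python3 - <<'E'
import cv2,numpy as np
a=cv2.imread("pics/raw_w22.png").astype(int);b=cv2.imread("pics/raw_w23.png").astype(int);print(np.abs(a-b)[0:330].mean(),(np.abs(a-b).max(2)[0:330]>40).sum())
E
```

```text
t 22.38 pos [0.5159 0.1015 0.0275] w 0.318 F [ 2.  -0.1 -2.4] 
R [[-0.077, 0.004, -0.997], [0.997, 0.0, -0.077], [-0.0, -1.0, -0.004]] 
shift now axes cm [0.08 0.05 0.29] goal axes cm [0.08 0.05 0.29] turn [ 0.004  0.001 -0.   ]
1.1494775883838384 1
```

View pics/w23.png

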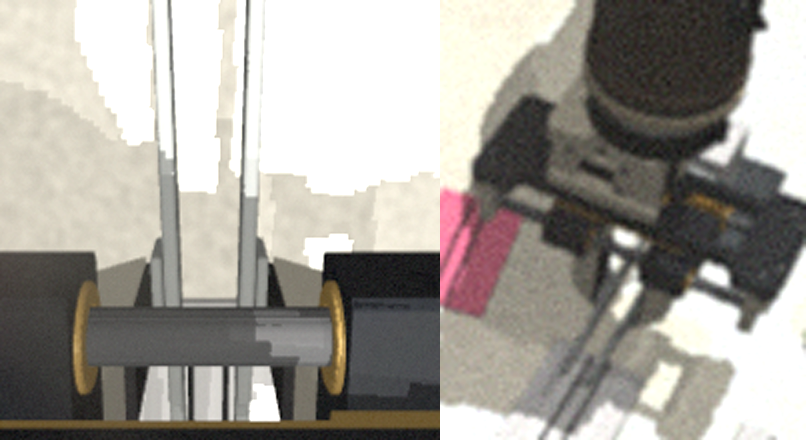

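Nothing moved between the two pictures, so the squeeze is steady. The gap estimates are 11 to 12.6 mm against the 12 mm lines, so I'm handing the job in.

```bash
python3 -c "
from cell import arm
print(arm.sign_off())"
```

```text
the job is handed in; nothing more can be done
None
```

The amber dropper bottle is standing upright near the middle of the steel tray, and the gripper is still squeezing the forceps by both thumb pads with the tip gap at about 12 mm. I handed the job in after about 22 s; no verdict was reported.

- **Plate:** the plate under the tips is the narrow one. Its lines measured 11.6–12.3 mm apart in most readings (one coarse top-view reading gave about 9 mm), so I aimed for 12 mm.
- **Tip gap:** the jaw opening (0.318, about 29 mm) works out to about 12.6 mm. Extrapolating the legs in the wrist image gives about 11.7 mm, or about 11.1 mm after correcting its scale. I could not see the tips clearly, so this is not a direct measurement, but all three values are inside 9.5–14.5 mm.
- **Steadiness:** pictures 1.7 s apart were practically identical, and both legs had moved inward by about the same amount. I could not measure the force on each pad separately.
- **Bottle and bystanders:** the top view showed the bottle in the tray, and the stock bottle and jar in place. In that view the arm hid the beaker, but no move went near it.

**What disagreed:** the fingertips turned out to sit about 11 mm behind the tool point (TCP), not 19 mm ahead of it as given. My first grasp therefore closed just above the cap. I went about 22 mm lower and it held, and I used the same correction at the thumb pads. The cameras also differed by up to about 5 mm sideways, so I centred on the pads using the wrist view.

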